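# Fetch the gas nozzles out of the closed consumables box

### The arm

A 6-joint arm with a two-finger parallel gripper is mounted at the origin on a cart in front of the work surface, level with it; the furniture and walls round the work are solid. World frame = base frame: x ahead of the robot, y to its left, z up, the work surface at z = 0. Lengths are in m, angles in rad, forces in N, time in s.
With the tool pointing down it reaches from about 0.3 to 0.85 m from the base axis. Payload 4.2 kg.
Tool frame: the origin (TCP) lies at the centre of the arm's flange, where the gripper is bolted on; the fingertips stand 191 mm ahead of it and the grasp point (between the pads) lies 172 mm ahead of it; z points along the fingers, x is the direction in which the jaws open and shut, and the axes are right-handed (so a half turn about z gives the same grasp; the last joint's range is limited). The gripper opens to 91 mm and grips with 3 to 60 N. Pads are 32 mm wide; open, the fingers measure 118 mm over their backs; the gripper's body (76 mm by 178 mm) begins 60 mm behind the grasp point.
Start: joints at [-1.151, 0.32, 1.565, -0, 1.257, -0.02], TCP at [0.245, -0.52, 0.405] pointing down, gripper open.
Joint ranges: [-3.11, 3.11], [-0.84, 2.01], [0.21, 2.61], [-1.34, 4.49], [0.05, 2.63], [-2.56, 2.56]. Speed limits (rad/s): [2.57, 2.57, 3.14, 3.14, 3.14, 3.14].

### API

Orientations are given as a 3x3 rotation matrix whose columns are the frame's x, y, z axes.
In Python, from cell import bot, optics gives the robot as it stands.
- The arm moves only by the tool apply_moves, never from a script. Its argument "plan" is a list that holds one entry, the list of rows, each a list of 7 numbers: the closure, from 0 (fully open) to 1 (shut), then the shift along the tool's x, y, z in cm, then the turn, a rotation vector about the tool's x, y, z in degrees. A call has 1 to 20 rows; each row shifts and turns the pose as measured when the row begins, along the tool's axes as they then stand; what a row does not reach is not made up. A row lasts 1/10 s, in which the tool goes at most 50 mm and 8.59 degrees, less where a joint would pass 70% of its speed; a pose out of reach is approached as far as the arm can. A call is refused whole if a number of a shift passes 5 or a number of a turn 8.59, either way. A call with a gripper value outside its range is refused whole. The fingers move at their own pace and stop on an object; "grip_force" is the grip in N (left out, the last holds). Time passes only in rows, so rows that do not move let the fingers close. It gives the time, the measured TCP pose, the force and the opening at its end, in the units of the state.
- bot.get_obs(): the state, without advancing time (a new reading comes with each control period).
- optics.snapshot(name): name is "side" or "top" or "wrist"; returns a dict with "image" (420x560x3 uint8, blue, green, red), "depth" (420x560 float32, m along the optical axis (not along the pixel's ray), 0 where there is no reading), "fx", "fy", "cx", "cy" (pixels), "world_from_camera" (4x4, takes a point from camera to world coordinates). Camera axes: x right, y down, z forward; pixel columns grow to the right and rows downward; lengths in m; the calibration is good to about 2 mm. A picture is of the moment at which its call begins.
- bot.close_job(): hands the job in, once; it reports no verdict.
The state is a dict: "t": time; "q": joint angles; "joint_vel": joint speeds; "effort": joint torques, N m; "eef_pos": TCP position; "orientation": TCP orientation; "force": force on the tool from outside, world axes, zero at the start; "wrist_torque": the same for the moment, N m; "gripper_width": finger opening in m.
Only numpy, scipy, OpenCV 4.12 (cv2) and the standard library are available. Lean on these libraries where they do the work, as an engineer would, in place of code of your own. Each camera call takes 0.05 s, during which the arm holds its last target.

### The job

Clear the flat bar off the lid of the grey consumables box and lay it flat on the bare table, clear of the box. Draw the red-knobbed lock pin out of the lid and park it upright in the notch of the bracket on the box's end; then slide the lid fully open, feel in the dark trough for every gas nozzle (one to three) and lay them all down in the blue tray. Finally slide the lid fully shut again with the pin left parked, and leave the tin, magnet and pliers where they are.

Things in the scene. Friction and masses are not known exactly. Their poses are not given: they have to be found in the camera images.
- box: Grey steel box fixed to the table, 172 (x) x 352 (y) x 68 mm high, with a sliding lid. Origin on the table under the middle of its trough; own x points away from the robot, own y along the box, z up. It spans own x -60 to 112, y -176 to 176 mm.
- lane (a point): Middle of the trough's dark floor, 10 mm above the table; axes as the box. Trough: own x -42 to 42, y -164 to 164 mm, rim 58 mm above its floor, open at the top when the lid is open. One to three nozzles lie on its floor under the lid, crosswise (long axis along x within 0.2 rad), each in its own third: within 18 mm of y = -100, 0 or 100 mm, x within 4 mm. A third may be empty.
- bore (a point): Mouth of the lock bore (13 mm) on top of the lid when shut, at box-frame x 66, y 115, z 73 mm. The bore goes 58 mm deep, through the 5 mm lid into the box, so that the pin locks the lid shut. Axes as the box.
- notch (a point): Seat of the parking notch, at box-frame x 66, y 196, z 68 mm, level with the top of the fork plate (6 mm thick, 48 mm wide in x, nothing below). The notch is 14 mm wide and open to the box's +y: it ends 7 mm inward of this point; the fork's tips are 26 mm outward of it. Parked, the pin's shank stands in the notch here, its flange resting on the fork. Axes as the box.
- lid (a joint): Aluminium sliding lid, value in m: 0 shut, 0.094 fully open; slides along the box's +x (away from the robot) with about 2.5 N of friction and stays where it is left. 5 mm thick, its top is 73 mm above the table.
- handle (a point): Middle of the lid's handle bar: a round bar of 12 mm diameter, 90 mm long, along the box's y, its axis 104 mm above the table (31 mm clear of the lid), on two posts. Moves with the lid. Axes as the box.
- pin_flange (a point): Lock pin; this point is on its axis at the underside of its flange. Own z points up along the pin. Below it a steel shank of 10 mm diameter, 40 mm long with a chamfered tip; above it a flange 30 mm across and 5 mm thick, then a red knob 22 mm across and 46 mm high (from 5 to 51 mm above this point). 100 g. Starts in the bore, flange resting on the lid.
- nozzle_a_mid (a point): Copper-coloured gas nozzle, a round tapered sleeve 68 mm long and 21 mm across, 60 g; this point is its centre, 10.5 mm above what it lies on; own y is its long axis. Starts hidden in the trough; may be absent.
- nozzle_b_mid (a point): Brass-coloured gas nozzle, same size and frame as nozzle_a. May be absent.
- nozzle_c_mid (a point): Copper-coloured gas nozzle, same size and frame as nozzle_a. May be absent.
- flat_bar_mid (a point): Dark steel flat bar 25 x 170 x 10 mm, 340 g, lying on the shut lid in front of the handle; this point is its centre, own y is its long axis. There is bare table to the left of the box (+y), at x 0.41 to 0.60, y 0.25 to 0.32 m.
- tray: Shallow blue open tray fixed to the table right of the box, 220 (x) x 120 (y) mm, rim 22 mm high, wall 4 mm and floor 4 mm thick. Origin under its centre; own x is the long side.
- tin: Grey tin, 74 mm across, 69 mm high, a bystander; origin at the centre of its underside.
- magnet: Red welding magnet 70 x 70 x 16 mm, a bystander lying flat; origin at its underside.
- pliers: Yellow-handled pliers 51 x 179 x 12 mm, a bystander lying flat; origin at its underside.

How it is judged:
By the outcome, as a careful person would: the job done as asked, in the order asked, and still so for the second after the job is handed in, with the robot touching nothing.
Of nozzle_a, nozzle_b, nozzle_c only 1 to 3 are there at a start; the rules pass over those that are not, and their reading is None.
At some moment in a run one of flat_bar may be knocked a few centimetres aside while the robot is not near it.
It also fails if it takes over 210 s, if anything falls off the work surface, if the arm or the gripper's body presses on something with over 40 N, if the wrist force passes 120 N, or if a joint passes its speed limit or range.

## Working session

There is one attempt and no reset: what is moved stays moved. The work goes in short steps, Python scripts to look and compute and a tool call to move; the robot and the scene stay as the last step left them, time stands still between calls to the robot, and variables do not carry over. Pictures are saved under pics/ and viewed, and the job is handed in when it is done.

Besides the shell and the picture viewer there is one more tool, called after "Emit:" in YAML: its name, and indented under it one key for each argument. apply_moves: Moves the arm, as the interface text tells. Its arguments: {"type":"object","properties":{"plan":{"type":"array"},"grip_force":{"type":"number"}},"required":["plan"]}

```bash
ls; mkdir -p pics
python3 - <<'E'
from cell import bot, optics
import cv2
o=bot.get_obs(); print(o)
for n in ("side","top","wrist"):
    s=optics.snapshot(n); cv2.imwrite(f"pics/{n}0.png",s["image"]); print(n,s["fx"],s["fy"],s["cx"],s["cy"],s["world_from_camera"].round(4).tolist())
E
```

```text
pics
{'t': 0.0, 'q': array([-1.15098512e+00,  3.20295521e-01,  1.56568461e+00, -2.67965892e-05,
        1.25738930e+00, -1.99862259e-02]), 'joint_vel': array([ 1.17377708e-03, -2.85519614e-05,  1.88405648e-04, -3.73519352e-04,
       -2.53408750e-04, -3.74371091e-05]), 'effort': array([-2.37972141e-03, -4.12466919e+01, -2.31980306e+01,  7.24155921e-02,
        4.56236035e-02, -1.54168138e-04]), 'eef_pos': array([ 0.24474528, -0.52012499,  0.40391574]), 'orientation': array([[ 4.25763014e-01, -9.04834403e-01, -7.47469335e-04],
       [-9.04832967e-01, -4.25763670e-01,  1.61209880e-03],
       [-1.77692774e-03, -1.00371459e-05, -9.99998421e-01]]), 'force': array([ 0.58821827,  0.12676669, -0.33337435]), 'wrist_torque': array([ 0.01444014, -0.01561647, -0.00461818]), 'gripper_width': 0.0912287185749999}
side 499.1217345060219 499.1217345060219 277.2753684045626 205.58623364296034 [[0.9998, 0.0171, -0.0122, 0.527], [0.0195, -0.536, 0.844, -1.2143], [0.0079, -0.8441, -0.5362, 0.8668], [0.0, 0.0, 0.0, 1.0]]
top 448.00290140996464 448.00290140996464 277.96198866182317 207.31328398915736 [[-0.0294, -0.9874, 0.1557, 0.3066], [-0.9995, 0.0312, 0.0094, -0.013], [-0.0141, -0.1554, -0.9878, 1.3331], [0.0, 0.0, 0.0, 1.0]]
wrist 327.24187966817294 327.24187966817294 274.5712587140637 201.17698603637012 [[0.4251, -0.8688, -0.2537, 0.3171], [-0.9051, -0.4085, -0.1178, -0.4865], [-0.0013, 0.2798, -0.9601, 0.3851], [0.0, 0.0, 0.0, 1.0]]
```

View pics/top0.png

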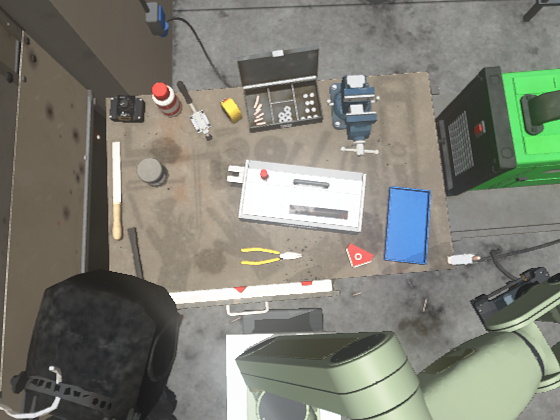

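View pics/side0.png

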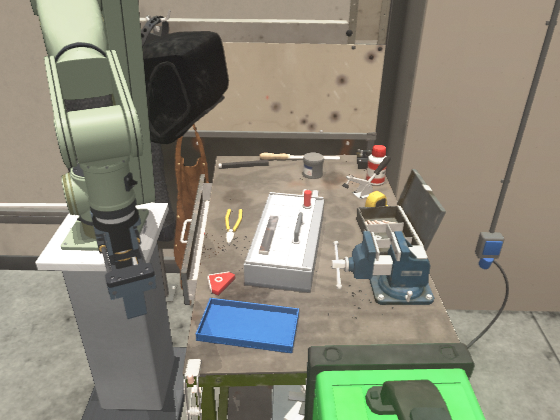

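View pics/wrist0.png

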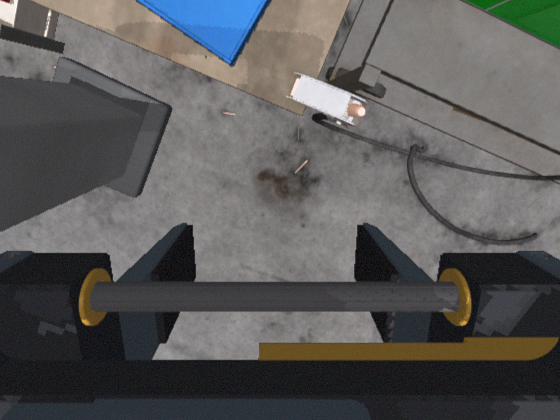

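The top view shows the box around pixels (240-367, 160-232), with the bar at (318,212), the red pin at (264,174), the handle at (311,183), the bracket at (235,174), the tray at (408,225) and a bare area left of the box. Next I'll measure these.

```bash
cat > h.py <<'E'
from cell import bot, optics
import cv2, numpy as np
np.set_printoptions(precision=4,suppress=True)
def cloud(s):
    d=s["depth"]; v,u=np.mgrid[0:d.shape[0],0:d.shape[1]]
    P=np.stack([(u-s["cx"])/s["fx"]*d,(v-s["cy"])/s["fy"]*d,d],-1)
    T=s["world_from_camera"]; W=P@T[:3,:3].T+T[:3,3]; W[d<=0]=np.nan
    return W
def ray(s,u,v,z):
    T=s["world_from_camera"]; r=T[:3,:3]@np.array([(u-s["cx"])/s["fx"],(v-s["cy"])/s["fy"],1]); c=T[:3,3]
    return c+r*(z-c[2])/r[2]
def proj(s,p):
    T=np.linalg.inv(s["world_from_camera"]); q=T[:3,:3]@np.asarray(p)+T[:3,3]
    return s["fx"]*q[0]/q[2]+s["cx"], s["fy"]*q[1]/q[2]+s["cy"]
def rays_on(s,cnt,z): return np.array([ray(s,u,v,z) for u,v in cnt])
def big(m):
    n,l,st,c=cv2.connectedComponentsWithStats(m.astype(np.uint8)); i=1+np.argmax(st[1:,4]); return l==i
E
python3 - <<'E'
from h import *
s=optics.snapshot("top"); W=cloud(s); hsv=cv2.cvtColor(s["image"],cv2.COLOR_BGR2HSV)
Z=W[...,2]
roi=np.zeros(Z.shape,bool); roi[140:250,220:380]=1
m=big(roi&(Z>0.055)&(Z<0.14)); print("box",m.sum())
m2=big(roi&(abs(Z-0.073)<0.012))
P=W[m2]; print("z med",np.median(P[:,2]),[np.round(np.median(W[v,u],0),4) for v,u in((190,290),(219,300))])
def rect(P):
    c,wh,a=cv2.minAreaRect((P[:,:2]*1000).astype(np.float32)); return np.array(c).round(1),np.array(wh).round(1),round(a,2)
cn=max(cv2.findContours(m.astype(np.uint8),0,2)[0],key=cv2.contourArea)[:,0]
print("box rect",rect(rays_on(s,cn,0.07)), "cloud",rect(P))
cv2.imwrite("pics/m1.png",m.astype(np.uint8)*255)
# bar: dark on lid
g=s["image"].max(2); r2=np.zeros(Z.shape,bool); r2[200:226,280:355]=1
b=big(r2&(g<100)); cn=max(cv2.findContours(b.astype(np.uint8),0,2)[0],key=cv2.contourArea)[:,0]
print("bar",rect(rays_on(s,cn,0.083)),b.sum(),np.median(W[b],0))
# pin
r3=np.zeros(Z.shape,bool); r3[160:185,250:280]=1
H,S,V=cv2.split(hsv)
p=r3&((H<8)|(H>172))&(S>120); print("pin",np.nanmedian(W[p],0),np.nanmax(W[p][:,2]),p.sum())
top=W[p&(Z>np.nanmax(W[p][:,2])-0.006)]; print(top.mean(0),np.ptp(top,axis=0))
t=big((H>95)&(H<125)&(S>120)&np.pad(np.ones((100,80),bool),((180,140),(370,110))))
cn=max(cv2.findContours(t.astype(np.uint8),0,2)[0],key=cv2.contourArea)[:,0]
print("tray",rect(rays_on(s,cn,0.022)))
r4=roi.copy(); r4[:,:290]=0;r4[:,332:]=0;r4[:175]=0;r4[195:]=0
hd=big(r4&(Z>0.09)); print("handle",W[hd].mean(0),rect(W[hd]),W[hd][:,2].max())
im=cv2.resize(s["image"][140:270,150:450],None,fx=2.6,fy=2.6,interpolation=cv2.INTER_CUBIC); cv2.imwrite("pics/crop1.png",im)
E
```

```text
box 7466
z med 0.0721739185214989 [np.float64(0.0726), np.float64(0.0765)]
box rect (array([541.4, -47.1]), array([396.7, 173.5]), 81.45) cloud (array([542.4, -47.3]), array([398.2, 174.1]), 81.58)Traceback (most recent call last):
  File "<stdin>", line 15, in <module>
  File "h.py", line 17, in big
    n,l,st,c=cv2.connectedComponentsWithStats(m.astype(np.uint8)); i=1+np.argmax(st[1:,4]); return l==i
                                                                       ~~~~~~~~~^^^^^^^^^^
    return _wrapfunc(a, 'argmax', axis=axis, out=out, **kwds)
    return bound(*args, **kwds)
ValueError: attempt to get argmax of an empty sequence
```

Run:
```python
from h import *
s=optics.snapshot("top"); W=cloud(s); hsv=cv2.cvtColor(s["image"],cv2.COLOR_BGR2HSV)
Z=W[...,2]
im=cv2.resize(s["image"][140:270,150:450],None,fx=2.6,fy=2.6,interpolation=cv2.INTER_CUBIC); cv2.imwrite("pics/crop1.png",im)
print(s["image"][208:218,295:345:6].max(2))
def rect(P):
    c,wh,a=cv2.minAreaRect((P[:,:2]*1000).astype(np.float32)); return np.array(c).round(1),np.array(wh).round(1),round(a,2)
roi=np.zeros(Z.shape,bool); roi[140:250,220:380]=1
m=big(roi&(Z>0.055)&(Z<0.14))
# edges: fit without fork
cn=max(cv2.findContours(m.astype(np.uint8),0,1)[0],key=cv2.contourArea)[:,0]
a=np.radians(-8.5); B=rays_on(s,cn,0.07)
g=s["image"].max(2); r2=np.zeros(Z.shape,bool); r2[203:222,285:350]=1
b=big(r2&(g<140)); cn=max(cv2.findContours(b.astype(np.uint8),0,2)[0],key=cv2.contourArea)[:,0]
print("bar",rect(rays_on(s,cn,0.083)),b.sum(),np.nanmedian(W[b],0))
r3=np.zeros(Z.shape,bool); r3[160:185,250:280]=1
H,S,V=cv2.split(hsv)
p=r3&((H<8)|(H>172))&(S>120); print("pin",np.nanmedian(W[p],0),np.nanmax(W[p][:,2]),p.sum())
top=W[p&(Z>np.nanmax(W[p][:,2])-0.006)]; print(top.mean(0),np.ptp(top,axis=0))
w=np.zeros(Z.shape,bool); w[180:280,370:450]=1
t=big((H>95)&(H<125)&(S>120)&w)
cn=max(cv2.findContours(t.astype(np.uint8),0,2)[0],key=cv2.contourArea)[:,0]
print("tray",rect(rays_on(s,cn,0.022)))
r4=roi.copy(); r4[:,:290]=0;r4[:,332:]=0;r4[:175]=0;r4[195:]=0
hd=big(r4&(Z>0.09)); print("handle",W[hd].mean(0),rect(W[hd]),W[hd][:,2].max())
```

```text
[[190 199 177 195 139 175 255 255 255]
 [201 201 181 182 145 140 134 243 255]
 [196 189 172 188 151 146 141 136 175]
 [174 161 152 199 165 160 147 142 139]
 [159 149 149 180 162 170 163 148 144]
 [165 143 147 171 152 152 160 154 146]
 [238 203 145 151 148 148 147 147 155]
 [255 255 213 173 138 147 144 143 161]
 [255 255 255 255 190 155 140 142 159]
 [255 255 255 255 255 214 174 136 157]]
bar (array([ 490.7, -168.6]), array([19.7,  0. ]), -91.8) 8 [ 0.4908 -0.1686  0.0829]
pin [0.596  0.0368 0.1244] 0.1299712934925623 32
[0.5953 0.036  0.1256] [0.0175 0.0141 0.006 ]
tray (array([ 450.5, -379.8]), array([119.7, 218.7]), 81.92)
handle [ 0.5668 -0.0942  0.1078] (array([567.3, -94.6]), array([99.1, 13.7]), 82.28) 0.11623170060906185
```

View pics/crop1.png

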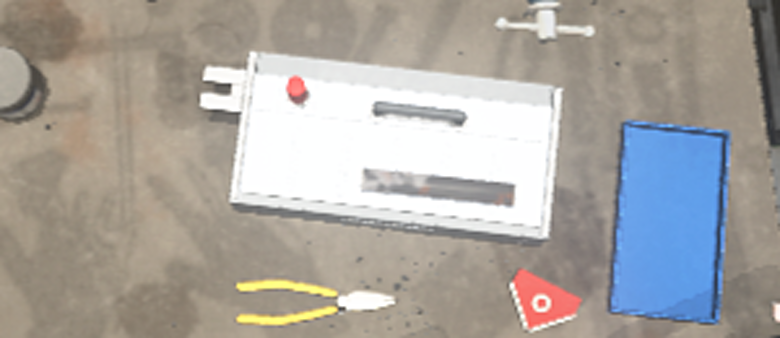

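Run:
```python
from h import *
s=optics.snapshot("top"); W=cloud(s)
Z=W[...,2]
def rect(P):
    c,wh,a=cv2.minAreaRect((P[:,:2]*1000).astype(np.float32)); return np.array(c).round(1),np.array(wh).round(1),round(a,2)
g=s["image"].max(2); r2=np.zeros(Z.shape,bool); r2[201:223,283:354]=1
for th in (190,205,225):
    b=big(r2&(g<th)); cn=max(cv2.findContours(b.astype(np.uint8),0,1)[0],key=cv2.contourArea)[:,0]
    print("bar",rect(rays_on(s,cn,0.083)),b.sum(),np.nanmedian(W[b],0))
def box(u0,u1,v0,v1,zt=.02):
    P=W[v0:v1,u0:u1].reshape(-1,3); P=P[P[:,2]>zt]; print(u0,v0,P.min(0),P.max(0))
box(130,172,150,190); box(325,385,70,156); box(240,325,45,135)
```

```text
bar (array([ 487.1, -120.9]), array([148.9,  24.8]), 81.79) 377 [ 0.4852 -0.1335  0.0829]
bar (array([ 487.7, -114.5]), array([162.7,  25.6]), 82.06) 460 [ 0.4861 -0.1242  0.0827]
bar (array([ 487.8, -113.4]), array([165.5,  26.2]), 82.02) 537 [ 0.4877 -0.1154  0.0826]
130 150 [0.592  0.3351 0.0214] [0.6643 0.41   0.0764]
325 70 [ 0.6477 -0.3113  0.0203] [ 0.8905 -0.1542  0.1587]
240 45 [ 0.7522 -0.1425  0.0201] [0.9456 0.1071 0.1815]
```

Emit:
apply_moves:
  plan:
    - [[0,0,0,0,0,0,-8.1],[0,0,0,0,0,0,-8.1],[0,0,0,0,0,0,-8.1],[0,0,0,0,0,0,-8.1],[0,0,0,0,0,0,-8.1],[0,0,0,0,0,0,-8.1],[0,0,0,0,0,0,-8.1],[0.4,0,0,0,0,0,0]]

```text
t: 1.1
eef_pos: [0.2447, -0.52, 0.4036]
orientation: [[0.995, -0.102, -0.001], [-0.102, -0.995, 0.002], [-0.001, -0.002, -1.0]]
force: [0.2, -0.3, 0.0]
gripper_width: 0.0859
```

```bash
cat >> h.py <<'E'
def st(): 
    o=bot.get_obs(); R=o["orientation"]; print("t %.2f"%o["t"],"tcp",o["eef_pos"]*1000,"yaw %.2f"%np.degrees(np.arctan2(R[1,0],R[0,0])),"tilt",np.degrees(R[:2,2]),"F",o["force"],"w %.1f"%(o["gripper_width"]*1000)); return o
def to(p,yaw=None):
    """shift in tool cm (and yaw turn about tool z) to tcp p (m)"""
    o=st(); R=o["orientation"]; d=R.T@(np.asarray(p)-o["eef_pos"])*100
    msg=["shift cm",d]
    if yaw is not None:
        y=np.degrees(np.arctan2(R[1,0],R[0,0])); msg+=["turn z",-((yaw-y+180)%360-180)]
        c,s_=np.cos(np.radians(yaw)),np.sin(np.radians(yaw)); R2=np.array([[c,s_,0],[s_,-c,0],[0,0,-1]]); msg+=["after turn",R2.T@(np.asarray(p)-o["eef_pos"])*100, "fix tilt rotvec", cv2.Rodrigues(R.T@R2)[0].ravel()*57.3]
    print(*msg)
BO=np.array([.5128,-.0661]); BY=-8.5
def bx(x,y):
    a=np.radians(BY); return BO+np.array([[np.cos(a),-np.sin(a)],[np.sin(a),np.cos(a)]])@np.array([x,y])/1000
E
python3 -c "
from h import *
to([.488,-.1135,.38],-8.2)"
```

```text
t 1.10 tcp [ 244.7156 -520.044   403.6291] yaw -5.83 tilt [-0.0507  0.1268] F [ 0.2279 -0.3342  0.0139] w 85.9
shift cm [ 20.0789 -42.9088   2.4314] turn z 2.3743413924924823 after turn [ 18.2812 -43.7087   2.3629] fix tilt rotvec [-0.1197  0.0659  2.3744]
```

Emit:
apply_moves:
  plan:
    - [[0.4,1.8,-4.3,0,0,0,2.3],[0.4,1.8,-4.3,0,0,0,0],[0.4,1.8,-4.3,0,0,0,0],[0.4,1.8,-4.3,0,0,0,0],[0.4,1.8,-4.3,0,0,0,0],[0.4,1.8,-4.3,0,0,0,0],[0.4,1.8,-4.3,0,0,0,0],[0.4,1.8,-4.3,0,0,0,0],[0.4,1.8,-4.3,0,0,0,0],[0.4,0,0,0,0,0,0]]

```text
t: 2.1
eef_pos: [0.4716, -0.1512, 0.4037]
orientation: [[0.983, -0.183, 0.004], [-0.183, -0.983, -0.0], [0.004, -0.001, -1.0]]
force: [0.2, -0.6, 0.8]
gripper_width: 0.0547
```

```bash
python3 -c "
from h import *
to([.488,-.1135,.35],-8.2)
s=optics.snapshot('wrist'); cv2.imwrite('pics/w1.png',s['image']); print(s['world_from_camera'])"
```

```text
t 2.10 tcp [ 471.6128 -151.1548  403.696 ] yaw -10.57 tilt [ 0.2375 -0.0066] F [ 0.2057 -0.6335  0.8121] w 54.7
shift cm [ 0.8982 -3.9987  5.3759] turn z -2.3701648781879783 after turn [ 1.0849 -3.9607  5.3696] fix tilt rotvec [-0.0322 -0.2355 -2.3703]
[[ 0.9829 -0.178  -0.0473  0.4868]
 [-0.1841 -0.9435 -0.2755 -0.0733]
 [ 0.0045  0.2795 -0.9601  0.3848]
 [ 0.      0.      0.      1.    ]]
```

View pics/w1.png

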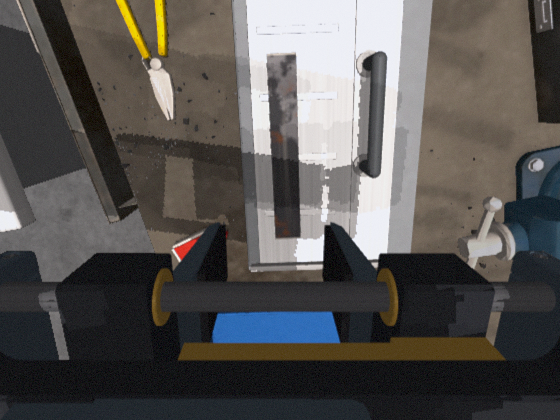

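The wrist view shows the whole bar at columns 267-300, rows 53-238, with the handle at (375,115). I'll measure the bar from here.

```bash
python3 -c "
from h import *
s=optics.snapshot('wrist'); g=s['image'].max(2); m=np.zeros(g.shape,bool); m[45:245,258:312]=1
b=big(m&(g<170)); cn=max(cv2.findContours(b.astype(np.uint8),0,1)[0],key=cv2.contourArea)[:,0]
P=rays_on(s,cn,.083)[:,:2]*1000
print(cv2.minAreaRect(P.astype(np.float32)),b.sum())
# pin/handle depth
W=cloud(s); print(W[115,375],W[150,283],W[200,400])
"
```

```text
((488.6761474609375, -120.75855255126953), (177.51319885253906, 51.13090896606445), 78.5264663696289) 6615
[ 0.5654 -0.0976  0.1105] [ 0.4871 -0.1152  0.0833] [ 0.5937 -0.188   0.0695]
```

```bash
python3 -c "
from h import *
s=optics.snapshot('wrist')
for p in ((267,54),(296,54),(275,237),(300,237)): print(ray(s,*p,.083)*1000)
to([.4875,-.1135,.30],-8.2)
"
```

```text
[487.3886 -34.4569  83.    ]
[511.5613 -39.0277  83.    ]
[ 462.9964 -199.9605   83.    ]
[ 487.367  -204.6077   83.    ]
t 2.25 tcp [ 469.3201 -155.0471  403.5218] yaw -10.77 tilt [ 0.1057 -0.1281] F [ 0.4469  0.0451 -0.062 ] w 55.1
shift cm [ 0.9864 -4.4404 10.3462] turn z -2.570574557596217 after turn [ 1.2068 -4.3715 10.3522] fix tilt rotvec [ 0.1089 -0.1254 -2.5709]
```

Emit:
apply_moves:
  plan:
    - [[0.4,0.6,-2.0,2,0,0,-2.5],[0.4,0.6,-1.8,3,0,0,0],[0.4,0,0,3,0,0,0],[0.4,0,0,0,0,0,0],[0.4,0,0,0,0,0,0]]

```text
t: 2.75
eef_pos: [0.486, -0.1263, 0.3235]
orientation: [[0.987, -0.16, 0.005], [-0.16, -0.987, -0.006], [0.006, 0.005, -1.0]]
force: [0.0, 0.2, 0.5]
gripper_width: 0.055
```

```bash
python3 -c "
from h import *
to([.4873,-.118,.2665],-8.3)
"
```

```text
t 2.75 tcp [ 485.9541 -126.2981  323.4887] yaw -9.19 tilt [ 0.3125 -0.3378] F [0.0179 0.2202 0.5288] w 55.0
shift cm [-0.0358 -0.8688  5.6945] turn z -0.8930000360287238 after turn [ 0.0134 -0.8405  5.6989] fix tilt rotvec [ 0.2863 -0.3603 -0.894 ]
```

Emit:
apply_moves:
  plan:
    - [[0.4,0,-0.8,2,0.3,-0.4,-0.9],[0.4,0,0,2,0,0,0],[0.4,0,0,1.0,0,0,0],[0.4,0,0,0,0,0,0],[0.4,0,0,0,0,0,0]]

```text
t: 3.25
eef_pos: [0.4887, -0.1236, 0.2796]
orientation: [[0.988, -0.153, 0.012], [-0.153, -0.988, -0.004], [0.012, 0.002, -1.0]]
force: [0.1, -0.4, 0.6]
gripper_width: 0.0549
```

```bash
python3 -c "
from h import *
to([.4873,-.118,.2665],-8.3)
"
```

```text
t 3.25 tcp [ 488.658  -123.5928  279.6329] yaw -8.82 tilt [ 0.6866 -0.215 ] F [ 0.0869 -0.4256  0.5949] w 54.9
shift cm [-0.2362 -0.5343  1.3095] turn z -0.5170392044042558 after turn [-0.2151 -0.5338  1.3133] fix tilt rotvec [ 0.1105 -0.7111 -0.5177]
```

Emit:
apply_moves:
  plan:
    - [[0.4,-0.2,-0.5,0.6,0.1,-0.7,-0.5],[0.4,0,0,0.4,0,0,0],[0.4,0,0,0,0,0,0],[0.4,0,0,0,0,0,0]]

```text
t: 3.65
eef_pos: [0.4881, -0.1184, 0.2714]
orientation: [[0.989, -0.145, 0.004], [-0.145, -0.989, -0.001], [0.004, 0.001, -1.0]]
force: [0.1, -0.1, 0.6]
gripper_width: 0.0548
```

```bash
python3 -c "
from h import *
to([.4873,-.118,.2665],-8.3)
"
```

```text
t 3.65 tcp [ 488.0771 -118.4254  271.4397] yaw -8.32 tilt [ 0.2231 -0.0651] F [ 0.1328 -0.0929  0.5837] w 54.8
shift cm [-0.085  -0.0311  0.4936] turn z -0.021349674068972035 after turn [-0.083  -0.0309  0.494 ] fix tilt rotvec [ 0.0321 -0.2302 -0.0214]
```

Emit:
apply_moves:
  plan:
    - [[0.4,-0.1,0,0.5,0,-0.2,0],[0.4,0,0,0,0,0,0],[0.9,0,0,0,0,0,0],[0.9,0,0,0,0,0,0],[0.9,0,0,0,0,0,0],[0.9,0,0,0,0,0,0],[0.9,0,0,0,0,0,0]]
  grip_force: 35

```text
t: 4.35
eef_pos: [0.4873, -0.1182, 0.2662]
orientation: [[0.99, -0.144, 0.001], [-0.144, -0.99, -0.001], [0.001, 0.001, -1.0]]
force: [0.2, -0.6, -0.8]
gripper_width: 0.0246
```

```bash
python3 -c "
from h import *
st()
"
```

```text
t 4.35 tcp [ 487.3077 -118.2316  266.2199] yaw -8.31 tilt [ 0.0614 -0.0501] F [ 0.2147 -0.5501 -0.7865] w 24.6
```

Emit:
apply_moves:
  plan:
    - [[0.9,0,0,-1,0,0,0],[0.9,0,0,-3,0,0,0],[0.9,0,0,-3,0,0,0],[0.9,0,0,-3,0,0,0],[0.9,0,0,0,0,0,0]]

```text
t: 4.85
eef_pos: [0.4862, -0.1179, 0.369]
orientation: [[0.989, -0.144, -0.007], [-0.144, -0.99, 0.001], [-0.007, -0.0, -1.0]]
force: [1.4, 0.1, -3.0]
gripper_width: 0.0247
```

```bash
python3 -c "
from h import *
to([.495,.283,.35],90)
"
```

```text
t 4.85 tcp [ 486.1774 -117.8881  368.9582] yaw -8.31 tilt [-0.3756  0.0614] F [ 1.3665  0.1265 -3.0179] w 24.7
shift cm [ -4.9053 -39.7956   1.9329] turn z -98.30562631427307 after turn [40.0888  0.8823  1.8958] fix tilt rotvec [ -0.3313   0.2767 -98.3125]
```

Emit:
apply_moves:
  plan:
    - [[0.9,-0.5,-2,0,0,0,0],[0.9,-0.5,-3.9,0,0,0,0],[0.9,-0.5,-3.9,0,0,0,0],[0.9,-0.5,-3.9,0,0,0,0],[0.9,-0.5,-3.9,0,0,0,0],[0.9,-0.5,-3.9,0,0,0,0],[0.9,-0.5,-3.9,0,0,0,0],[0.9,-0.5,-3.9,0,0,0,0],[0.9,-0.5,-3.9,0,0,0,0],[0.9,-0.5,-3,0,0,0,0],[0.9,0,-1,0,0,0,0],[0.9,0,0,0,0,0,0]]

```text
t: 6.05
eef_pos: [0.4861, 0.27, 0.3545]
orientation: [[0.989, -0.147, -0.029], [-0.148, -0.989, -0.007], [-0.027, 0.012, -1.0]]
force: [1.3, -0.6, -2.7]
gripper_width: 0.0247
```

Emit:
apply_moves:
  plan:
    - [[0.9,0,0,0,0,0,-4],[0.9,0,0,0,0,0,-8],[0.9,0,0,0,0,0,-8],[0.9,0,0,0,0,0,-8],[0.9,0,0,0,0,0,-8],[0.9,0,0,0,0,0,-8],[0.9,0,0,0,0,0,-8],[0.9,0,0,0,0,0,-8],[0.9,0,0,0,0,0,-8],[0.9,0,0,0,0,0,-8],[0.9,0,0,0,0,0,-8],[0.9,0,0,0,0,0,-8],[0.9,0,0,0,0,0,-4],[0.9,0,0,0,0,0,0]]

```text
t: 7.45
eef_pos: [0.4844, 0.2465, 0.3454]
orientation: [[-0.009, 0.999, -0.05], [1.0, 0.008, -0.03], [-0.029, -0.05, -0.998]]
force: [-0.4, -0.3, -3.1]
gripper_width: 0.0245
```

```bash
python3 -c "
from h import *
to([.495,.283,.206],90)
s=optics.snapshot('top'); cv2.imwrite('pics/t2.png',s['image'])
"
```

```text
t 7.45 tcp [484.4321 246.4923 345.4376] yaw 90.54 tilt [-2.8395 -1.711 ] F [-0.4193 -0.311  -3.136 ] w 24.5
shift cm [ 4.0493  1.7793 13.759 ] turn z 0.5436650094540028 after turn [ 3.6508  1.0568 13.9438] fix tilt rotvec [-2.8487  1.6997  0.5015]
```

View pics/t2.png

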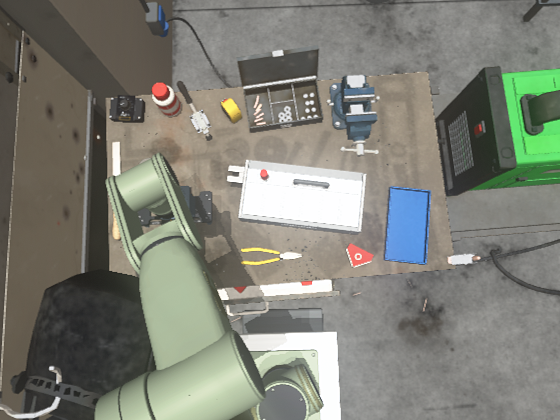

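Emit:
apply_moves:
  plan:
    - [[0.9,1.8,0.6,1,-2.8,1.7,0.5],[0.9,1.8,0.5,3,0,0,0],[0.9,0,0,4,0,0,0],[0.9,0,0,2,0,0,0],[0.9,0,0,0,0,0,0],[0.9,0,0,0,0,0,0]]

```text
t: 8.1
eef_pos: [0.4964, 0.2789, 0.2426]
orientation: [[0.016, 1.0, 0.003], [1.0, -0.016, -0.0], [-0.0, 0.003, -1.0]]
force: [0.9, 0.7, -2.3]
gripper_width: 0.0248
```

```bash
python3 -c "
from h import *
to([.493,.283,.1940],90)
"
```

```text
t 8.10 tcp [496.3628 278.9006 242.5878] yaw 89.09 tilt [ 0.1608 -0.0086] F [ 0.9202  0.7052 -2.3396] w 24.8
shift cm [ 0.405  -0.3564  4.8578] turn z -0.9129537787755737 after turn [ 0.4099 -0.3363  4.8588] fix tilt rotvec [ 0.1609  0.0073 -0.913 ]
```

Emit:
apply_moves:
  plan:
    - [[0.9,0.4,-0.3,2,0.2,0,-0.9],[0.9,0,0,1.5,0,0,0],[0.9,0,0,0.7,0,0,0],[0.9,0,0,0,0,0,0],[0.9,0,0,0,0,0,0]]

```text
t: 8.6
eef_pos: [0.4962, 0.2828, 0.2065]
orientation: [[0.004, 1.0, 0.01], [1.0, -0.004, 0.005], [0.005, 0.01, -1.0]]
force: [0.1, -0.3, -2.9]
gripper_width: 0.0247
```

```bash
python3 -c "
from h import *
to([.493,.283,.1940],90)
"
```

```text
t 8.60 tcp [496.2367 282.7812 206.5006] yaw 89.77 tilt [0.5805 0.3023] F [ 0.1385 -0.2897 -2.9418] w 24.7
shift cm [ 0.0139 -0.3364  1.2468] turn z -0.23036469261620596 after turn [ 0.0219 -0.3237  1.2501] fix tilt rotvec [ 0.5799 -0.3035 -0.2319]
```

Emit:
apply_moves:
  plan:
    - [[0.9,0,0,0.8,0.6,-0.3,-0.2],[0.9,0,0,0.3,0,0,0],[0.9,0,0,0.2,0.2,0,0],[0.9,0,0,0,0,0,0]]

```text
t: 9.0
eef_pos: [0.4971, 0.283, 0.1949]
orientation: [[0.001, 1.0, -0.001], [1.0, -0.001, 0.002], [0.002, -0.001, -1.0]]
force: [0.4, 0.8, -3.6]
gripper_width: 0.0244
```

```bash
python3 -c "
from h import *
to([.493,.283,.1940],90)
"
```

```text
t 9.00 tcp [497.1202 283.0045 194.8896] yaw 89.95 tilt [-0.0658  0.0978] F [ 0.4095  0.7881 -3.5565] w 24.4
shift cm [-0.0009 -0.4119  0.0894] turn z -0.047185276962153466 after turn [-0.0005 -0.412   0.089 ] fix tilt rotvec [-0.0658 -0.0978 -0.0471]
```

Emit:
apply_moves:
  plan:
    - [[0.9,0,0,0.15,0,0,0],[0.9,0,0,0,0,0,0],[0.4,0,0,0,0,0,0],[0.4,0,0,0,0,0,0],[0.4,0,0,0,0,0,0],[0.4,0,0,-1,0,0,0],[0.4,0,0,-3,0,0,0],[0.4,0,0,-4.5,0,0,0],[0.4,0,0,-4.5,0,0,0],[0.4,0,0,-4.5,0,0,0],[0.4,0,0,0,0,0,0]]

```text
t: 10.1
eef_pos: [0.4975, 0.2828, 0.3801]
orientation: [[0.001, 1.0, 0.004], [1.0, -0.001, 0.004], [0.004, 0.004, -1.0]]
force: [0.8, 0.4, 0.1]
gripper_width: 0.0547
```

```bash
python3 -c "
from h import *
p=bx(66,115); print(p); to([*p,.36],-8.5)
s=optics.snapshot('wrist'); cv2.imwrite('pics/w3.png',s['image'])
"
```

```text
[0.5951 0.0379]
t 10.10 tcp [497.4697 282.8495 380.1312] yaw 89.96 tilt [0.2034 0.2465] F [0.8425 0.4086 0.0591] w 54.7
shift cm [-24.4977   9.7724   1.9424] turn z 98.45588134226035 after turn [13.274  22.7851  2.0131] fix tilt rotvec [-0.0613 -0.3573 98.4624]
```

View pics/w3.png

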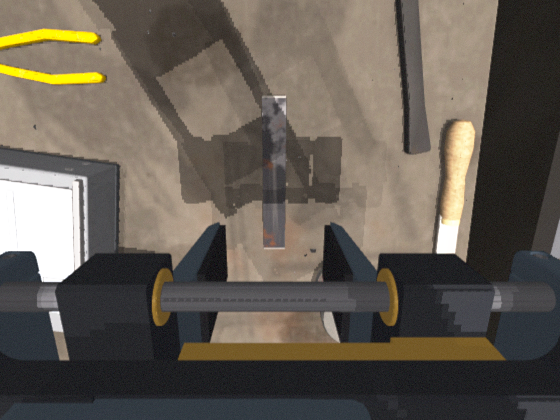

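The bar lies flat on the table at about (275,170) in the wrist view. Next is the pin.

Emit:
apply_moves:
  plan:
    - [[0.4,0,0,-0.5,0,0,4],[0.4,0,0,-0.5,0,0,8],[0.4,0,0,0,0,0,8],[0.4,0,0,0,0,0,8],[0.4,0,0,0,0,0,8],[0.4,0,0,0,0,0,8],[0.4,0,0,0,0,0,8],[0.4,0,0,0,0,0,8],[0.4,0,0,0,0,0,8],[0.4,0,0,0,0,0,8],[0.4,0,0,0,0,0,8],[0.4,0,0,0,0,0,6],[0.4,0,0,0,0,0,0]]

```text
t: 11.45
eef_pos: [0.4916, 0.2797, 0.3752]
orientation: [[0.997, -0.066, -0.026], [-0.066, -0.998, -0.012], [-0.025, 0.013, -1.0]]
force: [0.8, -0.1, 0.5]
gripper_width: 0.0548
```

```bash
python3 -c "
from h import *
p=bx(66,115); print(p); to([*p,.36],-8.5)
"
```

```text
[0.5951 0.0379]
t 11.45 tcp [491.6032 279.6566 375.1772] yaw -3.80 tilt [-1.4862 -0.6759] F [ 0.7674 -0.0661  0.5179] w 54.8
shift cm [11.9615 23.4198  1.5339] turn z 4.698497531468263 after turn [13.807  22.3826  1.5177] fix tilt rotvec [0.8315 1.406  4.7082]
```

Emit:
apply_moves:
  plan:
    - [[0.4,1,2,0,0.8,1.4,4.7],[0.4,2.2,3.5,0,0,0,0],[0.4,2.2,3.5,0,0,0,0],[0.4,2.2,3.5,0,0,0,0],[0.4,2.2,3.5,0,0,0,0],[0.4,2.2,3.5,0,0,0,0],[0.4,1.5,2.5,0,0,0,0],[0.4,0,0,0,0,0,0],[0.4,0,0,0,0,0,0]]

```text
t: 12.35
eef_pos: [0.5974, 0.035, 0.3677]
orientation: [[0.992, -0.126, -0.012], [-0.126, -0.992, -0.002], [-0.012, 0.004, -1.0]]
force: [0.1, 0.3, 0.7]
gripper_width: 0.0545
```

```bash
python3 -c "
from h import *
p=bx(66,115); print(p); to([*p,.36],-8.5)
s=optics.snapshot('wrist'); cv2.imwrite('pics/w4.png',s['image'])
H,S,V=cv2.split(cv2.cvtColor(s['image'],cv2.COLOR_BGR2HSV)); W=cloud(s)
m=big(((H<8)|(H>172))&(S>130)); v,u=np.nonzero(m); print(u.min(),u.max(),v.min(),v.max())
t=m&(W[...,2]>.118); v,u=np.nonzero(t); print(len(u),u.mean(),v.mean(),ray(s,u.mean(),v.mean(),.124))
"
```

```text
[0.5951 0.0379]
t 12.35 tcp [597.4371  34.997  367.7293] yaw -7.21 tilt [-0.7083 -0.1199] F [0.1026 0.2554 0.6691] w 54.5
shift cm [-0.2615 -0.2593  0.7752] turn z 1.285851930477918 after turn [-0.2764 -0.2503  0.7729] fix tilt rotvec [0.2156 0.6853 1.2872]
263 291 191 231
654 277.1330275229358 217.09785932721712 [0.5971 0.0358 0.124 ]
```

View pics/w4.png

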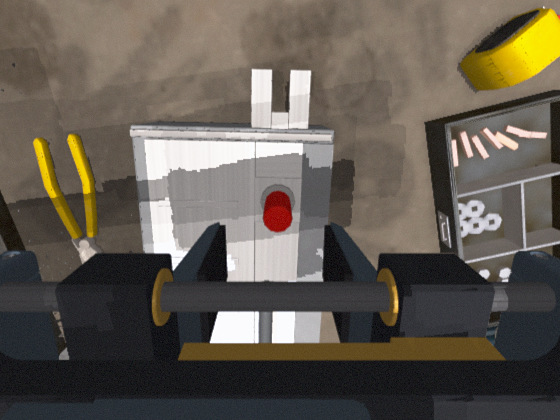

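The wrist view shows the red knob at (277,212) and the fork slot centred near column 281, rows 70-112. I'll measure the notch edges.

```bash
python3 -c "
from h import *
s=optics.snapshot('wrist')
g=s['image'].max(2)
for v in (74,80,88,96,104,108,112,116): print(v,g[v,266:298])
im=cv2.resize(s['image'][60:240,230:330],None,fx=4,fy=4)[:600]; cv2.imwrite('pics/w4c.png',cv2.resize(s['image'][60:140,220:340],None,fx=6,fy=6))
print(cv2.Rodrigues(s['world_from_camera'][:3,:3])[0].ravel())
"
```

```text
74 [246 245 243 243 247 241 128  84  86  86  85  84  87  87  85  84  83  97
  98 101  98  97 102  99 201 251 250 248 247 245 242 246]
80 [244 244 243 245 248 233 115  79  85  83  85  85  81  85  86  82  82  83
  89  93  94 101  93 104 221 249 249 248 246 245 242 246]
88 [244 244 243 244 247 226 112  79  83  81  84  82  83  82  83  84  82  92
  96  65  57  61  49  96 228 250 249 248 245 242 243 244]
96 [244 243 241 245 251 212 103  84  87  88  86  87  82  82  81  85  85  85
  90  87  59  48  56 143 246 237 231 231 225 221 225 224]
104 [224 221 222 223 232 172 105  93  89  86  85  84  82  87  89  86  90  94
  89  61  51  49  62 132 230 231 230 224 222 222 225 222]
108 [223 221 222 226 230 159 100  94  93  90  91  94  94  93  91  92  88  91
  94  74  58  47  68 157 229 230 228 225 223 221 222 222]
112 [222 222 220 226 224 135 164 167 170 169 171 171 170 172 158 159 160 159
 157 155 149 147 129 192 228 228 225 223 219 221 219 222]
116 [220 221 221 224 220 149 218 226 224 226 223 223 226 222 223 224 226 224
 225 223 225 223 165 203 226 226 224 220 219 221 221 220]
[ 2.849  -0.1775 -0.0424]
```

View pics/w4c.png

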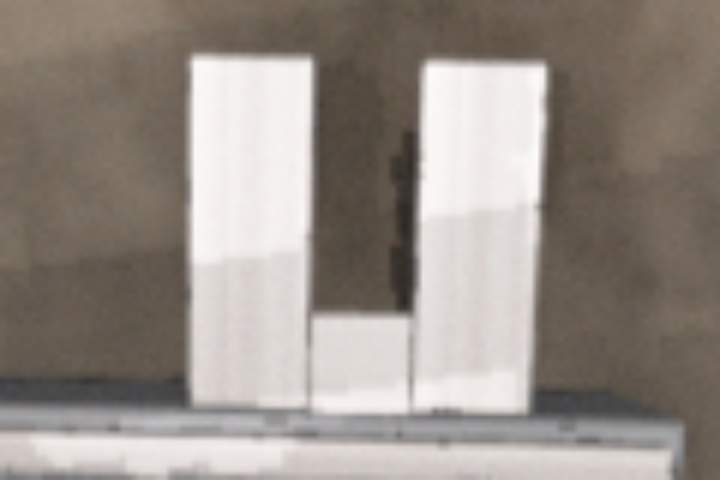

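```bash
python3 -c "
from h import *
s=optics.snapshot('wrist'); st()
f=lambda x,y: ray(s,220+x/6-.4,60+y/6-.4,.068)*1000
tl,tr,bl,br=f(314,58),f(421,63),f(311,313),f(412,313)
LL,RR,LB,RB=f(190,55),f(547,63),f(188,408),f(530,412)
print(tl,tr,bl,br); print(LL,RR,LB,RB)
a=(tl+tr)/2;b=(bl+br)/2; d=a-b; print('axis yaw',np.degrees(np.arctan2(d[1],d[0])),np.linalg.norm(d), np.linalg.norm(LL-RR),np.linalg.norm(LB-RB))
c=(LL+RR)/2-(LB+RB)/2; print('axis2',np.degrees(np.arctan2(c[1],c[0])))
u=d/np.linalg.norm(d); print('seat',b+7*u, a-26*u)
print('pred',bx(66,196),bx(66,115))
"
```

```text
t 12.50 tcp [597.1752  36.3123 368.2388] yaw -7.13 tilt [-0.6512 -0.1281] F [ 0.1192 -0.273   0.3816] w 54.7
[605.589  141.7727  68.    ] [619.6565 139.3554  68.    ] [600.9971 109.3087  68.    ] [614.819  107.5668  68.    ]
[589.24   144.2303  68.    ] [636.2946 137.237   68.    ] [582.276  98.74   68.   ] [629.6585  92.2422  68.    ]
axis yaw 81.65113349803332 32.47040943874624 47.571403183204254 47.82602416045101
axis2 81.45232739364354
seat [608.9244 115.3636  68.    ] [608.8476 114.8396  68.    ]
pred [0.607 0.118] [0.5951 0.0379]
```

```bash
sed -i 's/BO=np.array.*; BY=.*/BO=np.array([.5146,-.0685]); BY=-8.5/' h.py; python3 -c "
from h import *
to([.597,.0362,.276],-8.5)"
```

```text
t 12.50 tcp [597.1752  36.3123 368.2388] yaw -7.13 tilt [-0.6512 -0.1281] F [ 0.1192 -0.273   0.3816] w 54.7
shift cm [ 0.0855 -0.0202  9.2235] turn z 1.3692981662650254 after turn [-0.0157  0.0137  9.2239] fix tilt rotvec [0.2155 0.6278 1.3705]
```

Emit:
apply_moves:
  plan:
    - [[0.4,0,0,2,0.2,0.7,1.3],[0.4,0,0,2,0,0,0],[0.4,0,0,2,0,0,0],[0.4,0,0,1,0,0,0],[0.4,0,0,0,0,0,0]]

```text
t: 13.0
eef_pos: [0.5955, 0.0424, 0.2978]
orientation: [[0.991, -0.137, 0.005], [-0.137, -0.991, 0.001], [0.004, -0.002, -1.0]]
force: [-0.5, 0.1, -0.5]
gripper_width: 0.0552
```

```bash
python3 -c "
from h import *
to([.597,.0362,.274],-8.5)"
```

```text
t 13.00 tcp [595.4793  42.3908 297.8395] yaw -7.87 tilt [0.2625 0.06  ] F [-0.5094  0.079  -0.4976] w 55.2
shift cm [0.2249 0.5964 2.384 ] turn z 0.6325709591757231 after turn [0.2419 0.5898 2.384 ] fix tilt rotvec [-0.0968 -0.2514  0.6328]
```

Emit:
apply_moves:
  plan:
    - [[0.4,0.2,0.6,1,-0.1,-0.3,0.6],[0.4,0,0,0.8,0,0,0],[0.4,0,0,0,0,0,0],[0.4,0,0,0,0,0,0]]

```text
t: 13.4
eef_pos: [0.5974, 0.0366, 0.2806]
orientation: [[0.989, -0.146, 0.003], [-0.146, -0.989, 0.0], [0.002, -0.001, -1.0]]
force: [0.1, 0.4, 0.0]
gripper_width: 0.0549
```

```bash
python3 -c "
from h import *
to([.597,.0362,.274],-8.5)"
```

```text
t 13.40 tcp [597.3767  36.6415 280.5934] yaw -8.41 tilt [0.1463 0.01  ] F [0.0894 0.3788 0.034 ] w 54.9
shift cm [-0.0325  0.0495  0.6592] turn z 0.08635259447211752 after turn [-0.0307  0.0492  0.6593] fix tilt rotvec [-0.0314 -0.1432  0.0864]
```

Good. I'll lower a little more, then close gently.

Emit:
apply_moves:
  plan:
    - [[0.4,0,0,0.6,0,-0.15,0],[0.4,0,0,0,0,0,0],[0.9,0,0,0,0,0,0],[0.9,0,0,0,0,0,0],[0.9,0,0,0,0,0,0],[0.9,0,0,0,0,0,0],[0.9,0,0,0,0,0,0]]
  grip_force: 30

```text
t: 14.1
eef_pos: [0.5978, 0.0365, 0.2754]
orientation: [[0.989, -0.147, 0.002], [-0.147, -0.989, 0.001], [0.002, -0.001, -1.0]]
force: [0.6, -0.6, -0.8]
gripper_width: 0.0214
```

```bash
python3 -c "
from h import *
to([.597,.0362,.274],-8.5)"
```

```text
t 14.10 tcp [597.7551  36.4609 275.4149] yaw -8.43 tilt [0.1292 0.0446] F [ 0.6203 -0.6183 -0.8398] w 21.4
shift cm [-0.0712  0.037   0.1413] turn z 0.06561331598217635 after turn [-0.0708  0.037   0.1415] fix tilt rotvec [-0.0632 -0.1212  0.0657]
```

Emit:
apply_moves:
  plan:
    - [[0.9,0,0,-0.8,0,0,0],[0.9,0,0,-1.2,0,0,0],[0.9,0,0,-1.2,0,0,0],[0.9,0,0,-1.2,0,0,0],[0.9,0,0,-1.2,0,0,0],[0.9,0,0,-0.8,0,0,0],[0.9,0,0,0,0,0,0],[0.9,0,0,0,0,0,0]]

```text
t: 14.9
eef_pos: [0.5976, 0.0364, 0.347]
orientation: [[0.989, -0.147, 0.006], [-0.147, -0.989, 0.001], [0.005, -0.002, -1.0]]
force: [0.2, -0.5, -1.1]
gripper_width: 0.0213
```

```bash
python3 -c "
from h import *
to([.6095,.1158,.335],-8.5)
s=optics.snapshot('side'); cv2.imwrite('pics/s5.png',cv2.resize(s['image'][130:260,230:390],None,fx=4.5,fy=4.5))
s=optics.snapshot('wrist'); cv2.imwrite('pics/w5.png',s['image'])
"
```

```text
t 14.90 tcp [597.6472  36.4443 347.0396] yaw -8.43 tilt [0.3263 0.054 ] F [ 0.2058 -0.4517 -1.1333] w 21.3
shift cm [ 0.0022 -8.0215  1.2182] turn z 0.06756043434734238 after turn [-0.0007 -8.0236  1.204 ] fix tilt rotvec [-0.1014 -0.3148  0.0678]
```

View pics/s5.png

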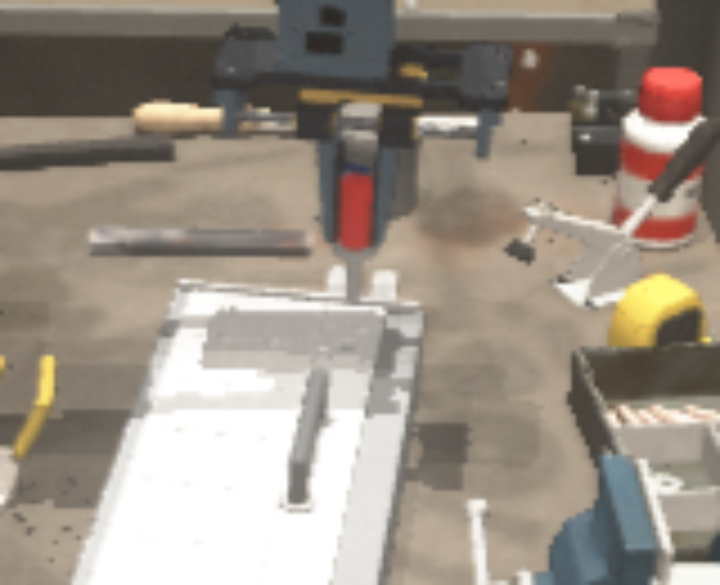

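View pics/w5.png

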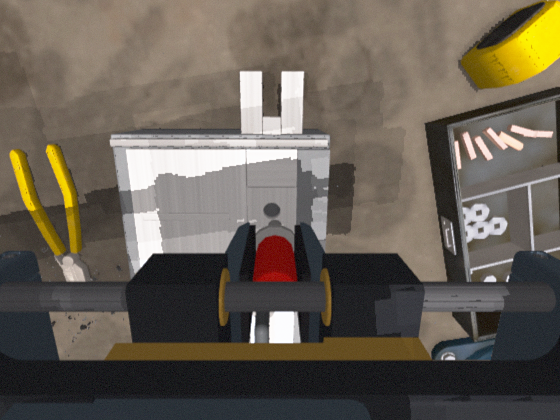

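Both views show the pin upright and fully out. The empty bore is at (272,211) in the wrist view and the fork slot near (272,95).

```bash
python3 -c "
from h import *
s=optics.snapshot('wrist'); g=cv2.cvtColor(s['image'],6)
m=np.zeros(g.shape,bool); m[200:222,258:288]=1
b=big(m&(g<110)); v,u=np.nonzero(b); print(b.sum(),u.mean(),v.mean(),ray(s,u.mean(),v.mean(),.073)*1000, np.ptp(u),np.ptp(v))
def sub(v):
    r=g[v].astype(int); c=[u for u in range(245,300) if r[u]>180 and r[u+1]<=180 or r[u]<=180 and r[u+1]>180]; return c
for v in (80,90,100,108): print(v,sub(v))
cv2.imwrite('pics/w5c.png',cv2.resize(s['image'][60:140,210:330],None,fx=6,fy=6)); st()
"
```

```text
199 271.6281407035176 210.0 [596.8709  34.4542  73.    ] 16 14
80 [261, 281]
90 [261, 281]
100 [261, 281]
108 [261, 281]
t 15.05 tcp [597.6179  36.4504 346.2973] yaw -8.43 tilt [0.2533 0.0509] F [ 0.7676  0.3017 -1.2364] w 21.7
```

View pics/w5c.png

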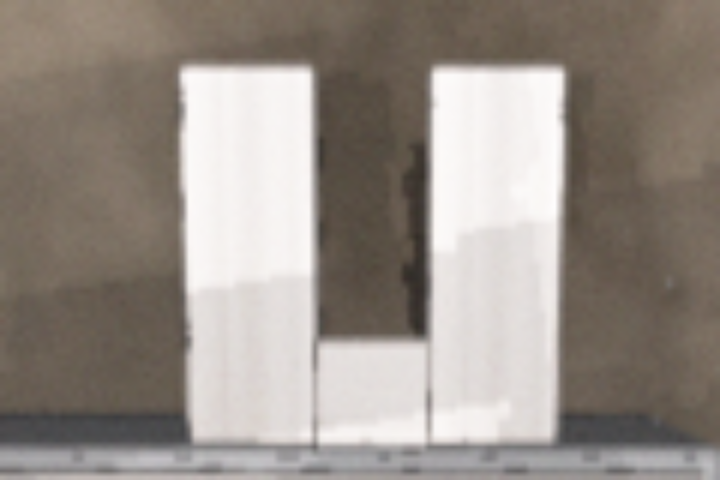

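Emit:
apply_moves:
  plan:
    - [[0.9,0,-1,0,0,-0.25,0],[0.9,0,-2,0,0,0,0],[0.9,0,-2,0,0,0,0],[0.9,0,-2,0,0,0,0],[0.9,0,-1,0,0,0,0],[0.9,0,0,0,0,0,0],[0.9,0,0,0,0,0,0]]

```text
t: 15.75
eef_pos: [0.6096, 0.1206, 0.3425]
orientation: [[0.989, -0.147, -0.008], [-0.147, -0.989, 0.001], [-0.008, 0.0, -1.0]]
force: [0.1, 1.0, -0.5]
gripper_width: 0.0218
```

```bash
python3 -c "
from h import *
to([.6091,.117,.290],-8.5)
"
```

```text
t 15.75 tcp [609.6073 120.5958 342.4641] yaw -8.46 tilt [-0.4726  0.0683] F [ 0.1189  1.0415 -0.5124] w 21.8
shift cm [0.0464 0.363  5.2462] turn z 0.04137087656167182 after turn [0.003  0.3631 5.2464] fix tilt rotvec [0.0021 0.4775 0.0414]
```

Emit:
apply_moves:
  plan:
    - [[0.9,0,0.35,1.2,0,0.5,0],[0.9,0,0,1.2,0,0,0],[0.9,0,0,0.2,0,0,0],[0.9,0,0,0,0,0,0],[0.9,0,0,0,0,0,0]]

```text
t: 16.25
eef_pos: [0.6089, 0.1147, 0.3154]
orientation: [[0.989, -0.15, -0.0], [-0.15, -0.989, -0.001], [-0.0, 0.001, -1.0]]
force: [0.7, 0.0, -0.0]
gripper_width: 0.0213
```

```bash
python3 -c "
from h import *
to([.6091,.117,.290],-8.5)
s=optics.snapshot('wrist'); cv2.imwrite('pics/w6.png',s['image'])
s=optics.snapshot('side'); cv2.imwrite('pics/s6.png',cv2.resize(s['image'][130:230,250:370],None,fx=6,fy=6,interpolation=2))
"
```

```text
t 16.25 tcp [608.8695 114.7149 315.3779] yaw -8.61 tilt [-0.0244 -0.0572] F [ 0.7143  0.0017 -0.0123] w 21.3
shift cm [-0.0107 -0.2321  2.5376] turn z -0.10979602623714868 after turn [-0.011  -0.2294  2.5378] fix tilt rotvec [ 0.0602  0.0156 -0.1098]
```

View pics/w6.png

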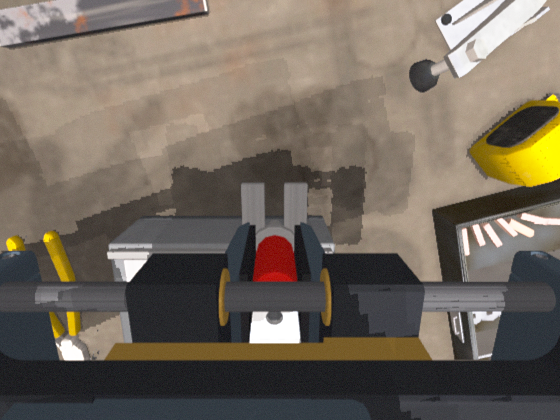

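View pics/s6.png

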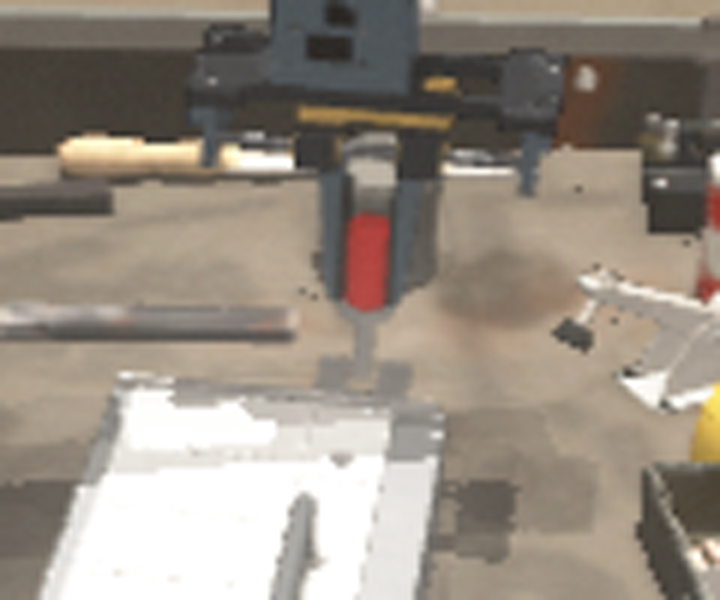

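Emit:
apply_moves:
  plan:
    - [[0.9,0,-0.2,0,0,0,-0.1],[0.9,0,0,0.6,0,0,0],[0.9,0,0,0.6,0,0,0],[0.9,0,0,0.6,0,0,0],[0.9,0,0,0,0,0,0],[0.9,0,0,0,0,0,0]]

```text
t: 16.95
eef_pos: [0.6094, 0.1172, 0.2966]
orientation: [[0.989, -0.147, 0.001], [-0.147, -0.989, -0.001], [0.001, 0.0, -1.0]]
force: [-0.3, 1.0, 0.0]
gripper_width: 0.0213
```

```bash
python3 -c "
from h import *
to([.6091,.117,.2704],-8.5)
"
```

```text
t 16.95 tcp [609.3847 117.2287 296.5822] yaw -8.47 tilt [ 0.0669 -0.0365] F [-0.3178  1.0401  0.03  ] w 21.3
shift cm [-0.0281  0.0256  2.6182] turn z 0.025654504575044257 after turn [-0.0248  0.0268  2.6182] fix tilt rotvec [ 0.0262 -0.0715  0.0256]
```

Tip has entered the notch (tip about 13 mm below the fork top) with no force. Continuing down.

Emit:
apply_moves:
  plan:
    - [[0.9,0,0,0.7,0,0,0],[0.9,0,0,0.7,0,0,0],[0.9,0,0,0.7,0,0,0],[0.9,0,0,0.3,0,0,0],[0.9,0,0,0.1,0,0,0],[0.9,0,0,0,0,0,0]]

```text
t: 17.55
eef_pos: [0.6097, 0.1172, 0.2705]
orientation: [[0.989, -0.147, 0.002], [-0.147, -0.989, -0.0], [0.002, 0.0, -1.0]]
force: [-0.2, -0.7, -2.0]
gripper_width: 0.0216
```

```bash
python3 -c "
from h import *
to([.6091,.117,.2704],-8.5)
"
```

```text
t 17.55 tcp [609.655  117.2388 270.5244] yaw -8.48 tilt [ 0.1314 -0.0236] F [-0.1796 -0.7146 -2.0173] w 21.6
shift cm [-0.0514  0.0318  0.0123] turn z 0.02018681689986579 after turn [-0.0514  0.0318  0.0124] fix tilt rotvec [ 0.004  -0.1335  0.0202]
```

Flange about at the fork. I'll release slowly, then lift straight up.

Emit:
apply_moves:
  plan:
    - [[0.7,0,0,0.05,0,0,0],[0.65,0,0,0,0,0,0],[0.55,0,0,0,0,0,0],[0.45,0,0,0,0,0,0],[0.4,0,0,0,0,0,0],[0.4,0,0,0,0,0,0],[0.4,0,0,-1,0,0,0],[0.4,0,0,-3,0,0,0],[0.4,0,0,-4,0,0,0],[0.4,0,0,0,0,0,0],[0.4,0,0,0,0,0,0]]

```text
t: 18.65
eef_pos: [0.6096, 0.1173, 0.3547]
orientation: [[0.989, -0.147, 0.003], [-0.147, -0.989, -0.0], [0.003, -0.0, -1.0]]
force: [0.3, 0.3, -0.2]
gripper_width: 0.0547
```

```bash
python3 -c "
from h import *
st()
s=optics.snapshot('wrist'); cv2.imwrite('pics/w7.png',s['image'])
s=optics.snapshot('side'); cv2.imwrite('pics/s7.png',cv2.resize(s['image'][150:250,250:370],None,fx=6,fy=6,interpolation=2))
H,S,V=cv2.split(cv2.cvtColor(s['image'],cv2.COLOR_BGR2HSV)); W=cloud(s)
"
```

```text
t 18.65 tcp [609.5521 117.256  354.7486] yaw -8.48 tilt [ 0.1854 -0.0151] F [ 0.2916  0.266  -0.2108] w 54.7
```

View pics/w7.png

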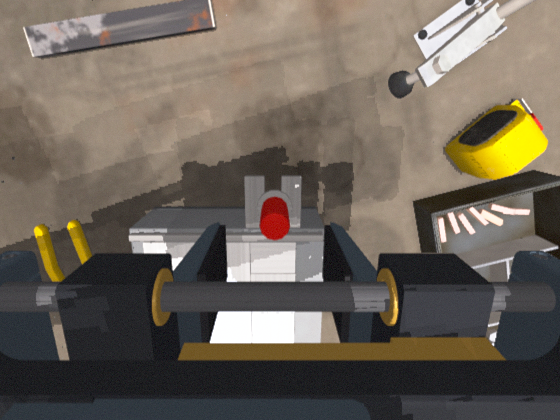

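View pics/s7.png

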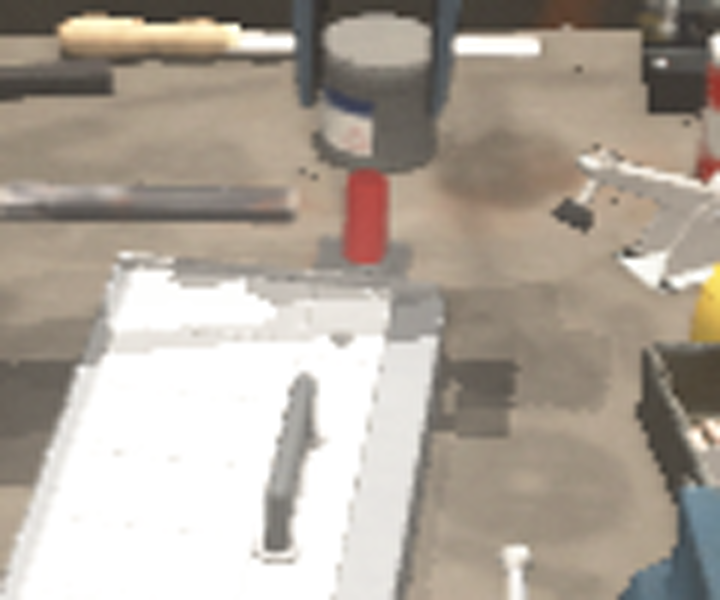

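The pin stands parked in the fork: knob at (274,217) in the wrist view, and upright in the side view. On to the handle.

```bash
python3 -c "
from h import *
to([.5665,-.094,.35],-8.5)
"
```

```text
t 18.75 tcp [609.6994 117.279  354.3498] yaw -8.48 tilt [ 0.1837 -0.0148] F [-0.6059  0.191   0.1552] w 54.9
shift cm [-1.1578 21.5341  0.4266] turn z 0.018103249243495156 after turn [-1.1496 21.5344  0.435 ] fix tilt rotvec [-0.0124 -0.1839  0.0181]
```

Emit:
apply_moves:
  plan:
    - [[0.4,-0.3,2,0,0,0,0],[0.4,-0.2,4,0,0,0,0],[0.4,-0.2,4,0,0,0,0],[0.4,-0.2,4,0,0,0,0],[0.4,-0.2,4,0,0,0,0],[0.4,0,3,0,0,0,0],[0.4,0,0,0,0,0,0],[0.4,0,0,0,0,0,0]]

```text
t: 19.55
eef_pos: [0.5612, -0.101, 0.3456]
orientation: [[0.989, -0.147, -0.015], [-0.147, -0.989, -0.002], [-0.015, 0.004, -1.0]]
force: [-0.2, 0.3, 0.2]
gripper_width: 0.0546
```

```bash
python3 -c "
from h import *
to([.5665,-.094,.288],-8.5)
s=optics.snapshot('wrist'); cv2.imwrite('pics/w8.png',s['image'])
"
```

```text
t 19.55 tcp [ 561.2236 -101.0256  345.626 ] yaw -8.43 tilt [-0.885  -0.0985] F [-0.1724  0.3131  0.1802] w 54.6
shift cm [ 0.5055 -0.7952  5.7525] turn z 0.06818931464724187 after turn [ 0.418  -0.7728  5.7626] fix tilt rotvec [0.2278 0.861  0.0699]
```

View pics/w8.png

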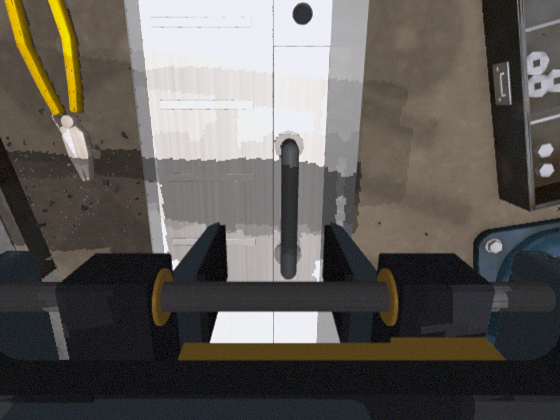

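```bash
python3 -c "
from h import *
s=optics.snapshot('wrist'); st()
for p in((290,141),(288,277)): print(ray(s,*p,.109)*1000)
print(bx(58,-20))
"
```

```text
t 19.65 tcp [561.6271 -99.9403 345.8028] yaw -8.32 tilt [-0.8611 -0.1114] F [-0.5025  0.8922 -0.5472] w 55.1
[576.5174 -46.4028 109.    ]
[ 561.7268 -145.3039  109.    ]
[ 0.569  -0.0969]
```

Emit:
apply_moves:
  plan:
    - [[0.4,0.7,-0.5,1.5,0.2,0.9,0.1],[0.4,0,0,2,0,0,0],[0.4,0,0,1.5,0,0,0],[0.4,0,0,0,0,0,0],[0.4,0,0,0,0,0,0]]

```text
t: 20.15
eef_pos: [0.5703, -0.0908, 0.2944]
orientation: [[0.99, -0.139, 0.003], [-0.139, -0.99, 0.0], [0.003, -0.001, -1.0]]
force: [-1.0, 0.7, 0.1]
gripper_width: 0.0548
```

```bash
python3 -c "
from h import *
to([.569,-.096,.276],-8.5)
"
```

```text
t 20.15 tcp [570.311  -90.7815 294.4055] yaw -7.99 tilt [0.1512 0.0153] F [-0.984   0.7007  0.1409] w 54.8
shift cm [-0.0621  0.5362  1.8401] turn z 0.5141860498211486 after turn [-0.0525  0.5355  1.8406] fix tilt rotvec [-0.0368 -0.1475  0.5143]
```

Emit:
apply_moves:
  plan:
    - [[0.4,0,0.5,1.2,0,-0.1,0.5],[0.4,0,0,0.6,0,0,0],[0.4,0,0,0,0,0,0],[0.9,0,0,0,0,0,0],[0.9,0,0,0,0,0,0],[0.9,0,0,0,0,0,0],[0.9,0,0,0,0,0,0],[0.9,0,0,0,0,0,0]]
  grip_force: 25

```text
t: 20.95
eef_pos: [0.5705, -0.0956, 0.2777]
orientation: [[0.989, -0.147, 0.006], [-0.147, -0.989, -0.0], [0.006, -0.001, -1.0]]
force: [-0.4, 0.2, 0.3]
gripper_width: 0.0175
```

```bash
python3 -c "
from h import *
st()
"
```

```text
t 20.95 tcp [570.4627 -95.5739 277.6551] yaw -8.46 tilt [ 0.3234 -0.0175] F [-0.3685  0.2338  0.3214] w 17.5
```

```bash
python3 -c "
from h import *
for n in('top','side'):
  s=optics.snapshot(n); W=cloud(s).reshape(-1,3)
  for x0,x1,y0,y1 in((.63,.70,-.2,.0),(.70,.77,-.20,-.155),(.70,.77,-.155,-.12),(.70,.77,-.12,-.0)):
    k=(W[:,0]>x0)&(W[:,0]<x1)&(W[:,1]>y0)&(W[:,1]<y1)&(W[:,2]<.165); print(n,x0,y0,k.sum(), np.percentile(W[k,2],[50,98,100]) if k.sum() else '')
st()
"
```

```text
top 0.63 -0.2 221 [-0.0001  0.0678  0.0744]
top 0.7 -0.2 170 [0.004  0.1508 0.1537]
top 0.7 -0.155 61 [0.0002 0.0055 0.0069]
top 0.7 -0.12 503 [0.001  0.0475 0.0524]
side 0.63 -0.2 902 [0.001  0.1075 0.1156]
side 0.7 -0.2 40 [0.0015 0.1497 0.1518]
side 0.7 -0.155 0 
side 0.7 -0.12 358 [0.0013 0.0459 0.0492]
t 21.05 tcp [569.9834 -95.4691 277.5074] yaw -8.46 tilt [ 0.2098 -0.0003] F [-1.4072  0.9923  1.9888] w 11.4
```

Emit:
apply_moves:
  plan:
    - [[0.9,0.6,0,0,0,0,0],[0.9,1,0,0,0,0,0],[0.9,1,0,0,0,0,0],[0.9,1,0,0,0,0,0],[0.9,1,0,0,0,0,0],[0.9,1,0,0,0,0,0],[0.9,0,0,0,0,0,0]]

```text
t: 21.75
eef_pos: [0.6302, -0.1045, 0.2775]
orientation: [[0.989, -0.147, 0.002], [-0.147, -0.989, 0.0], [0.002, -0.0, -1.0]]
force: [0.7, 0.4, 1.2]
gripper_width: 0.0113
```

```bash
python3 -c "
from h import *
st(); o=.5704*1
import numpy as np
a=np.radians(-8.5)
p=bot.get_obs()['eef_pos'][:2]-np.array([.5702,-.0955]); print(p@[np.cos(a),np.sin(a)]*1000,p@[-np.sin(a),np.cos(a)]*1000)
"
```

```text
t 21.75 tcp [ 630.2023 -104.4887  277.519 ] yaw -8.47 tilt [0.1091 0.0091] F [0.7497 0.4053 1.1556] w 11.3
60.671813956254816 -0.021057087019319205
```

Emit:
apply_moves:
  plan:
    - [[0.9,1,0,0,0,0,0],[0.9,1,0,0,0,0,0],[0.9,0.8,0,0,0,0,0],[0.9,0.5,0,0,0,0,0],[0.9,0.3,0,0,0,0,0],[0.9,0.3,0,0,0,0,0]]

```text
t: 22.35
eef_pos: [0.6657, -0.1098, 0.2774]
orientation: [[0.989, -0.147, -0.023], [-0.147, -0.989, 0.004], [-0.023, -0.0, -1.0]]
force: [-10.1, 1.2, 7.1]
gripper_width: 0.0113
```

```bash
cat >> h.py <<'E'
def lidpos():
    a=np.radians(-8.5); p=bot.get_obs()['eef_pos'][:2]-np.array([.5702,-.0955]); print("lid along",p@[np.cos(a),np.sin(a)]*1000,p@[-np.sin(a),np.cos(a)]*1000)
E
python3 -c "
from h import *
st(); lidpos()
"
```

```text
t 22.35 tcp [ 665.7462 -109.7965  277.4005] yaw -8.45 tilt [-1.3059  0.2184] F [-10.1404   1.246    7.0966] w 11.3
lid along 96.60981843539268 -0.016838144216487935
```

Emit:
apply_moves:
  plan:
    - [[0.6,0,0,0,0,0,0],[0.4,0,0,0,0,0,0],[0.4,0,0,0,0,0,0],[0.4,0,0,-2,0,1.3,0],[0.4,0,0,-4,0,0,0],[0.4,0,0,-4,0,0,0],[0.4,-2,-1,-2,0,0,0],[0.4,-4,-1.5,-1,0,0,0],[0.4,-4,-1.5,0,0,0,0],[0.4,-4,-1.5,0,0,0,0],[0.4,0,0,0,0,0,0]]

```text
t: 23.45
eef_pos: [0.5342, -0.0335, 0.4202]
orientation: [[0.988, -0.148, 0.03], [-0.148, -0.989, -0.002], [0.03, -0.003, -1.0]]
force: [0.3, -0.5, -0.6]
gripper_width: 0.0545
```

```bash
python3 -c "
from h import *
st()
s=optics.snapshot('wrist'); cv2.imwrite('pics/w9.png',s['image'])
d=s['depth']; cv2.imwrite('pics/w9d.png',np.clip((d-.2)/.25*255,0,255).astype(np.uint8))
s=optics.snapshot('side'); cv2.imwrite('pics/s9.png',cv2.resize(s['image'][170:300,220:380],None,fx=4.5,fy=4.5,interpolation=2))
"
```

```text
t 23.45 tcp [534.1831 -33.4522 420.2102] yaw -8.54 tilt [ 1.7313 -0.1054] F [ 0.3219 -0.4862 -0.559 ] w 54.5
```

View pics/w9.png

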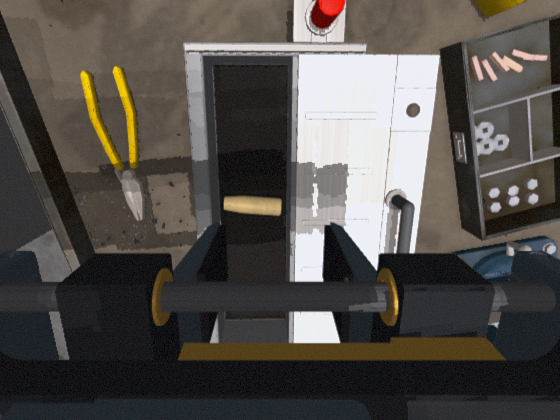

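View pics/w9d.png

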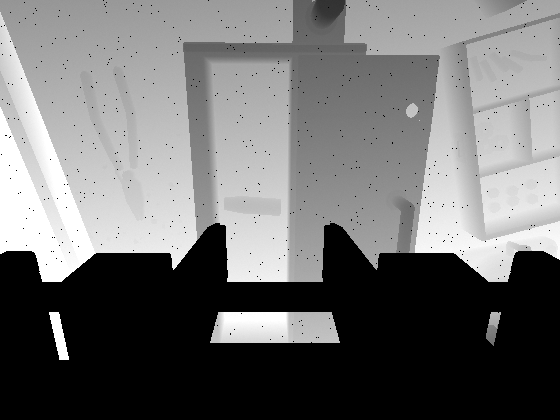

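View pics/s9.png

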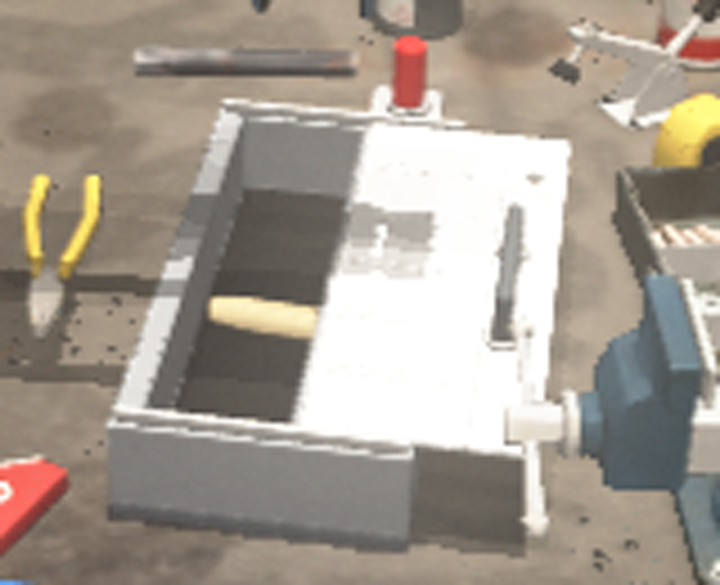

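The wrist view shows one brass nozzle at (252,206), in the middle third, and the +y third is empty. The -y third is hidden behind the gripper, so I'll move to look there.

Emit:
apply_moves:
  plan:
    - [[0.4,-0.5,3,0,0,-1.7,0],[0.4,-0.5,4.5,0,0,0,0],[0.4,0,4.5,0,0,0,0],[0.4,0,3,0,0,0,0],[0.4,0,0,0,0,0,0]]

```text
t: 24.05
eef_pos: [0.5113, -0.1897, 0.4239]
orientation: [[0.989, -0.147, 0.02], [-0.147, -0.989, -0.004], [0.02, 0.001, -1.0]]
force: [0.6, 0.3, 0.1]
gripper_width: 0.0547
```

```bash
python3 -c "
from h import *
st()
s=optics.snapshot('wrist'); cv2.imwrite('pics/w10.png',s['image'])
"
```

```text
t 24.05 tcp [ 511.2642 -189.7008  423.8517] yaw -8.47 tilt [ 1.1193 -0.2076] F [0.6423 0.31   0.0709] w 54.7
```

View pics/w10.png

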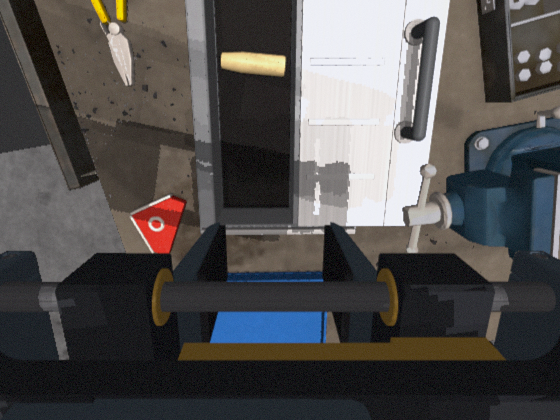

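Only the brass nozzle shows, at (253,64), and the -y third looks empty. I'll check that with depth and measure the nozzle.

```bash
python3 -c "
from h import *
s=optics.snapshot('wrist'); W=cloud(s); a=np.radians(-8.5)
R=np.array([[np.cos(a),-np.sin(a)],[np.sin(a),np.cos(a)]])
X=(W[...,:2]-BO)@R*1000
for y in range(-160,60,12):
  k=(abs(X[...,0])<33)&(abs(X[...,1]-y)<6); z=W[...,2][k]; print(y,len(z),np.nanpercentile(z,[5,50,95]).round(4) if len(z) else '')
H,S,V=cv2.split(cv2.cvtColor(s['image'],cv2.COLOR_BGR2HSV))
m=np.zeros(H.shape,bool); m[40:90,212:296]=1
b=big(m&(S>60)&(V>90)); v,u=np.nonzero(b); print(b.sum(),u.min(),u.max(),v.min(),v.max())
cn=max(cv2.findContours(b.astype(np.uint8),0,1)[0],key=cv2.contourArea)[:,0]
P=rays_on(s,cn,.022)[:,:2]*1000; r=cv2.minAreaRect(P.astype(np.float32)); print(r)
print('box frame',(np.array(r[0])/1000-BO)@R*1000, W[b].mean(0), (W[b].mean(0)[:2]-BO)@R*1000, np.percentile(W[b][:,2],[5,50,95]))
"
```

```text
-160 1330 [0.011  0.0291 0.0665]
-148 504 [0.0106 0.0119 0.0131]
-136 700 [0.0107 0.0122 0.2895]
-124 1210 [0.0109 0.2455 0.3013]
-112 1678 [0.011  0.272  0.3242]
-100 14227 [0.2473 0.3428 0.3573]
-88 23425 [0.3265 0.3471 0.3588]
-76 3556 [0.0114 0.3268 0.3355]
-64 566 [0.0104 0.0118 0.0131]
-52 614 [0.0105 0.0119 0.0131]
-40 624 [0.0105 0.0118 0.0131]
-28 633 [0.0106 0.0119 0.0131]
-16 637 [0.0105 0.0118 0.0132]
-4 837 [0.0111 0.029  0.0325]
8 613 [0.0245 0.0303 0.0327]
20 671 [0.0104 0.0117 0.0133]
32 736 [0.0105 0.0118 0.0131]
44 768 [0.0104 0.0117 0.0131]
56 762 [0.0105 0.0119 0.0133]
1298 221 285 53 77
((515.03662109375, -65.19731140136719), (21.54046630859375, 69.85503387451172), 76.5999755859375)
box frame [-0.0563  3.3309] [nan nan nan] [nan nan] [nan nan nan]
```

Emit:
apply_moves:
  plan:
    - [[0.4,0,-3,0,0,0,4],[0.4,0,-4,0,0,0,0],[0.4,0,-4,0,0,0,0],[0.4,0,0,0,0,0,7],[0.4,0,0,0,0,0,8],[0.4,0,0,0,0,0,8],[0.4,0,0,0,0,0,8],[0.4,0,0,0,0,0,8],[0.4,0,0,0,0,0,8],[0.4,0,0,0,0,0,8],[0.4,0,0,0,0,0,8],[0.4,0,0,0,0,0,8],[0.4,0,0,0,0,0,8],[0.4,0,0,0,0,0,8],[0.4,0,0,0,0,0,0],[0.4,0,0,0,0,0,0]]

```text
t: 25.75
eef_pos: [0.544, -0.0565, 0.4263]
orientation: [[-0.2, -0.979, 0.03], [-0.98, 0.201, 0.007], [-0.012, -0.028, -1.0]]
force: [-0.1, 1.5, 0.5]
gripper_width: 0.0542
```

```bash
python3 -c "
from h import *
to([.515,-.0652,.3],-103.4)
"
```

```text
t 25.75 tcp [544.0378 -56.4688 426.3061] yaw -101.56 tilt [1.7282 0.3732] F [-0.1416  1.4669  0.5336] w 54.2
shift cm [ 1.5942  3.0251 12.5313] turn z 1.839832984812432 after turn [ 1.5223  2.6224 12.6306] fix tilt rotvec [-1.6071  0.7382  1.8298]
```

Emit:
apply_moves:
  plan:
    - [[0.4,1.3,2.5,2,-1.6,0.7,1.8],[0.4,0,0,3,0,0,0],[0.4,0,0,3,0,0,0],[0.4,0,0,2,0,0,0],[0.4,0,0,0,0,0,0],[0.4,0,0,0,0,0,0]]

```text
t: 26.35
eef_pos: [0.5188, -0.0617, 0.3246]
orientation: [[-0.215, -0.977, 0.006], [-0.977, 0.215, 0.0], [-0.002, -0.005, -1.0]]
force: [0.1, -0.9, 0.5]
gripper_width: 0.0547
```

```bash
python3 -c "
from h import *
to([.515,-.0652,.2],-103.4)
s=optics.snapshot('wrist'); cv2.imwrite('pics/w11.png',s['image'])
"
```

```text
t 26.35 tcp [518.7736 -61.7119 324.6426] yaw -102.40 tilt [0.3257 0.0285] F [ 0.0952 -0.8522  0.462 ] w 54.7
shift cm [ 0.443   0.3615 12.4617] turn z 0.9997796073504333 after turn [ 0.4268  0.2862 12.4643] fix tilt rotvec [-0.3112  0.1005  0.9996]
```

View pics/w11.png

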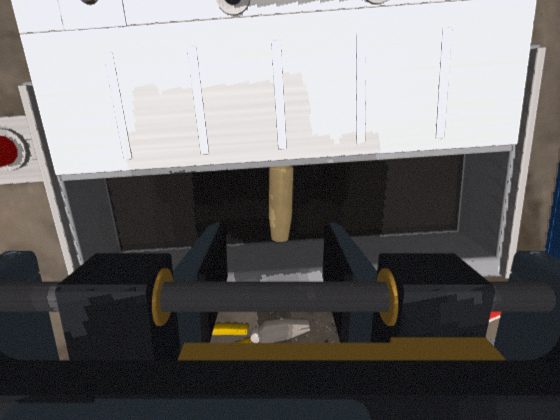

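The whole trough is in view here: both outer thirds are plain empty floor, and the nozzle at (281,205) sits between the fingers.

Emit:
apply_moves:
  plan:
    - [[0.4,0.4,0.3,1.5,-0.3,0.1,1],[0.4,0,0,2.5,0,0,0],[0.4,0,0,2.5,0,0,0],[0.4,0,0,1,0,0,0],[0.4,0,0,0,0,0,0],[0.4,0,0,0,0,0,0]]

```text
t: 27.0
eef_pos: [0.5199, -0.0651, 0.2566]
orientation: [[-0.228, -0.973, 0.019], [-0.974, 0.228, -0.003], [-0.002, -0.019, -1.0]]
force: [-0.0, 0.4, -0.5]
gripper_width: 0.0547
```

```bash
python3 -c "
from h import *
s=optics.snapshot('wrist'); W=cloud(s); a=np.radians(-8.5)
R=np.array([[np.cos(a),-np.sin(a)],[np.sin(a),np.cos(a)]])
X=(W[...,:2]-BO)@R*1000
for y in range(-150,155,15):
  k=(abs(X[...,0])<33)&(abs(X[...,1]-y)<8)&(W[...,2]<.06); z=W[...,2][k]; print(y,len(z),np.nanpercentile(z,[5,50,95]).round(4) if len(z) else '')
to([.515,-.0652,.2035],-103.4)
"
```

```text
-150 1715 [0.0107 0.0118 0.0128]
-135 1673 [0.0107 0.0118 0.0128]
-120 1537 [0.0108 0.0118 0.0128]
-105 1513 [0.0107 0.0118 0.0129]
-90 1477 [0.0108 0.0118 0.0128]
-75 1508 [0.0107 0.0118 0.0128]
-60 1405 [0.0107 0.0117 0.0127]
-45 859 [0.0108 0.0117 0.0127]
-30 1193 [0.0107 0.0118 0.0128]
-15 1644 [0.0108 0.0118 0.0241]
0 1907 [0.0128 0.0309 0.0327]
15 1630 [0.011  0.0125 0.0309]
30 1644 [0.0107 0.0118 0.0128]
45 892 [0.0107 0.0118 0.0128]
60 727 [0.0107 0.0117 0.0129]
75 1150 [0.0107 0.0117 0.0127]
90 1095 [0.0106 0.0117 0.0128]
105 990 [0.0107 0.0118 0.0128]
120 960 [0.0106 0.0117 0.0128]
135 917 [0.0107 0.0117 0.0128]
150 1067 [0.0107 0.0117 0.0127]
t 27.05 tcp [519.9005 -65.1739 256.7844] yaw -103.20 tilt [ 1.1388 -0.1561] F [ 0.8842 -0.2461 -0.5869] w 54.9
shift cm [0.1245 0.5828 5.3176] turn z 0.19966733479941468 after turn [0.1161 0.4761 5.3284] fix tilt rotvec [-1.1443  0.1101  0.1986]
```

Emit:
apply_moves:
  plan:
    - [[0.4,0.1,0.5,1,-1.1,0.1,0.2],[0.4,0,0,1.5,0,0,0],[0.4,0,0,1.2,0,0,0],[0.4,0,0,0,0,0,0],[0.4,0,0,0,0,0,0]]

```text
t: 27.55
eef_pos: [0.5153, -0.0651, 0.2206]
orientation: [[-0.232, -0.973, 0.004], [-0.973, 0.232, -0.0], [-0.0, -0.004, -1.0]]
force: [-0.0, -0.7, 0.3]
gripper_width: 0.0542
```

```bash
python3 -c "
from h import *
to([.515,-.0652,.2035],-103.4)
"
```

```text
t 27.55 tcp [515.256  -65.1148 220.6477] yaw -103.41 tilt [ 0.2154 -0.0283] F [-0.0265 -0.7488  0.3357] w 54.2
shift cm [0.0149 0.0294 1.7147] turn z -0.00879725511487095 after turn [0.0142 0.0229 1.7148] fix tilt rotvec [-0.2161  0.0224 -0.0088]
```

Emit:
apply_moves:
  plan:
    - [[0.4,0,0,1,-0.2,0,0],[0.4,0,0,0.7,0,0,0],[0.4,0,0,0,0,0,0],[0.4,0,0,0,0,0,0]]

```text
t: 27.95
eef_pos: [0.5156, -0.0652, 0.2029]
orientation: [[-0.232, -0.973, 0.001], [-0.973, 0.232, 0.0], [-0.001, -0.001, -1.0]]
force: [-0.2, -0.3, 0.2]
gripper_width: 0.0546
```

```bash
python3 -c "
from h import *
to([.515,-.0652,.2035],-103.4)
"
```

```text
t 27.95 tcp [515.6144 -65.1597 202.8835] yaw -103.41 tilt [0.0711 0.0143] F [-0.1924 -0.2502  0.2437] w 54.6
shift cm [ 0.0181  0.0588 -0.0617] turn z -0.012797326398612086 after turn [ 0.0182  0.0588 -0.0616] fix tilt rotvec [-0.0659  0.0304 -0.0128]
```

Emit:
apply_moves:
  plan:
    - [[0.9,0,0,0,0,0,0],[0.9,0,0,0,0,0,0],[0.9,0,0,0,0,0,0],[0.9,0,0,0,0,0,0],[0.9,0,0,0,0,0,0],[0.9,0,0,0,0,0,0],[0.9,0,0,-1,0,0,0],[0.9,0,0,-2,0,0,0],[0.9,0,0,-2.5,0,0,0],[0.9,0,0,0,0,0,0]]
  grip_force: 25

```text
t: 28.95
eef_pos: [0.5157, -0.0652, 0.2613]
orientation: [[-0.232, -0.973, 0.001], [-0.973, 0.232, 0.0], [-0.001, -0.001, -1.0]]
force: [0.7, -0.1, -0.4]
gripper_width: 0.0211
```

```bash
python3 -c "
from h import *
to([.4505,-.3798,.37],-98.5)
s=optics.snapshot('wrist'); cv2.imwrite('pics/w12.png',s['image'])
"
```

```text
t 28.95 tcp [515.6678 -65.169  261.3102] yaw -103.41 tilt [0.076  0.0139] F [ 0.6868 -0.1117 -0.4121] w 21.1
shift cm [ 32.1107  -0.9705 -10.8853] turn z -4.908819695571083 after turn [ 32.0807   1.7947 -10.869 ] fix tilt rotvec [-0.072   0.0281 -4.9092]
```

View pics/w12.png

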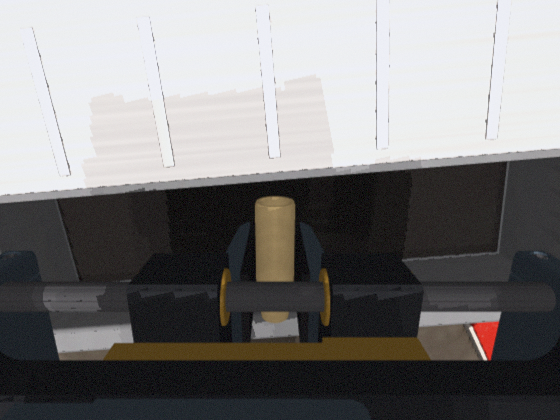

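Emit:
apply_moves:
  plan:
    - [[0.9,0,0,-2,0,0,0],[0.9,0,0,-4,0,0,0],[0.9,0,0,-4,0,0,0],[0.9,2,0,-1,0,0,0],[0.9,4,-0.1,0,0,0,0],[0.9,4.5,-0.1,0,0,0,0],[0.9,4.5,-0.1,0,0,0,0],[0.9,4.5,-0.1,0,0,0,0],[0.9,4.5,-0.1,0,0,0,0],[0.9,4,-0.1,0,0,0,0],[0.9,2,0,0,0,0,0],[0.9,0,0,0,0,0,0],[0.9,0,0,0,0,0,0]]

```text
t: 30.3
eef_pos: [0.4471, -0.3682, 0.3609]
orientation: [[-0.229, -0.973, -0.021], [-0.973, 0.229, 0.01], [-0.005, 0.023, -1.0]]
force: [0.2, -0.4, -0.1]
gripper_width: 0.0208
```

```bash
python3 -c "
from h import *
to([.4505,-.3798,.25],-98.5)
s=optics.snapshot('wrist'); cv2.imwrite('pics/w13.png',s['image'])
"
```

```text
t 30.30 tcp [ 447.1393 -368.1583  360.8569] yaw -103.25 tilt [-1.2027  0.5758] F [ 0.1558 -0.3891 -0.1218] w 20.8
shift cm [ 1.1112 -0.8458 11.0639] turn z -4.7549848982426965 after turn [ 1.1017 -0.5045 11.0857] fix tilt rotvec [ 1.2903  0.3387 -4.7519]
```

View pics/w13.png

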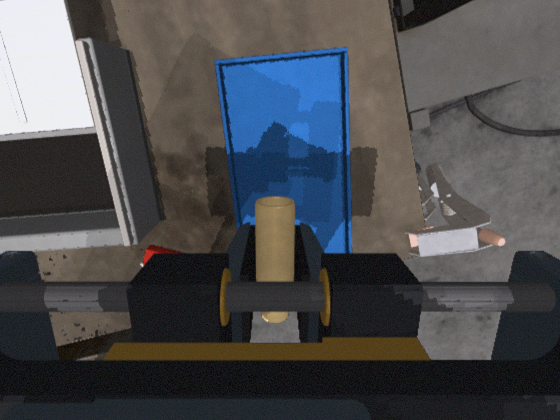

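Emit:
apply_moves:
  plan:
    - [[0.9,1,-0.5,2,1.3,0.3,-4.7],[0.9,0,0,3,0,0,0],[0.9,0,0,3.5,0,0,0],[0.9,0,0,3,0,0,0],[0.9,0,0,0,0,0,0],[0.9,0,0,0,0,0,0]]

```text
t: 30.95
eef_pos: [0.4529, -0.3711, 0.244]
orientation: [[-0.135, -0.991, 0.003], [-0.991, 0.135, 0.001], [-0.001, -0.003, -1.0]]
force: [0.8, -0.8, 0.2]
gripper_width: 0.0208
```

```bash
python3 -c "
from h import *
to([.4505,-.3798,.198],-98.5)
"
```

```text
t 30.95 tcp [ 452.9232 -371.1326  243.985 ] yaw -97.75 tilt [0.1942 0.0358] F [ 0.7939 -0.8066  0.1861] w 20.8
shift cm [0.8965 0.1383 4.5971] turn z 0.748183971743515 after turn [0.893  0.1115 4.5985] fix tilt rotvec [-0.1872  0.0629  0.7481]
```

Emit:
apply_moves:
  plan:
    - [[0.9,0.9,0.1,1.5,-0.2,0,0.7],[0.9,0,0,1.5,0,0,0],[0.9,0,0,0.8,0,0,0],[0.9,0,0,0,0,0,0],[0.9,0,0,0,0,0,0]]

```text
t: 31.45
eef_pos: [0.4528, -0.3816, 0.2093]
orientation: [[-0.147, -0.989, 0.008], [-0.989, 0.147, -0.007], [0.005, -0.009, -1.0]]
force: [0.1, 0.4, -0.5]
gripper_width: 0.0205
```

```bash
python3 -c "
from h import *
to([.4505,-.3798,.198],-98.5)
"
```

```text
t 31.45 tcp [ 452.8354 -381.5837  209.2712] yaw -98.43 tilt [ 0.4488 -0.3766] F [ 0.0833  0.4458 -0.5242] w 20.5
shift cm [-0.1482  0.267   1.1241] turn z 0.06537294734221177 after turn [-0.1419  0.2573  1.1271] fix tilt rotvec [-0.4994 -0.3065  0.0667]
```

Emit:
apply_moves:
  plan:
    - [[0.9,0,0,0.7,-0.5,-0.3,0],[0.9,0,0,0.3,0,0,0],[0.9,0,0,0,0,0,0],[0.9,0,0,0,0,0,0]]

```text
t: 31.85
eef_pos: [0.4533, -0.3822, 0.2001]
orientation: [[-0.147, -0.989, 0.002], [-0.989, 0.147, -0.002], [0.002, -0.002, -1.0]]
force: [0.6, 0.2, -0.8]
gripper_width: 0.0213
```

```bash
python3 -c "
from h import *
to([.4505,-.3798,.197],-98.5)
"
```

```text
t 31.85 tcp [ 453.252  -382.2412  200.0899] yaw -98.45 tilt [ 0.0956 -0.1012] F [ 0.6418  0.1817 -0.7917] w 21.3
shift cm [-0.2015  0.3087  0.3081] turn z 0.04785144494334759 after turn [-0.2008  0.3083  0.309 ] fix tilt rotvec [-0.1095 -0.086   0.0479]
```

Emit:
apply_moves:
  plan:
    - [[0.9,0,0,0.25,0,0,0],[0.9,0,0,0,0,0,0],[0.7,0,0,0,0,0,0],[0.65,0,0,0,0,0,0],[0.6,0,0,0,0,0,0],[0.55,0,0,0,0,0,0],[0.5,0,0,0,0,0,0],[0.5,0,0,0,0,0,0],[0.5,0,0,-1,0,0,0],[0.5,0,0,-3,0,0,0],[0.4,0,0,-4,0,0,0],[0.4,0,0,-4.5,0,0,0],[0.4,0,0,-4,0,0,0],[0.4,0,0,0,0,0,0]]

```text
t: 33.25
eef_pos: [0.4529, -0.3818, 0.3717]
orientation: [[-0.147, -0.989, 0.002], [-0.989, 0.147, -0.002], [0.002, -0.002, -1.0]]
force: [-0.1, -0.7, 0.9]
gripper_width: 0.0548
```

```bash
python3 -c "
from h import *
to([.6614,-.109,.35],-8.5)
s=optics.snapshot('wrist'); cv2.imwrite('pics/w14.png',s['image'])
"
```

```text
t 33.25 tcp [ 452.931  -381.808   371.6775] yaw -98.45 tilt [ 0.1108 -0.113 ] F [-0.1409 -0.6756  0.9429] w 54.8
shift cm [-30.0508 -16.6086   2.1542] turn z -89.94717194237137 after turn [ 16.5856 -30.0625   2.1678] fix tilt rotvec [ -0.0241  -0.1741 -89.9536]
```

View pics/w14.png

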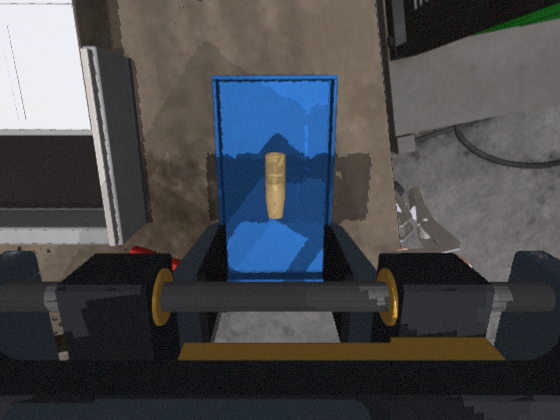

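The nozzle lies flat in the tray at (276,185). Now back to the handle.

Emit:
apply_moves:
  plan:
    - [[0.4,0,0,0,0,0,-4],[0.4,0,0,0,0,0,-8],[0.4,0,0,0,0,0,-8],[0.4,0,0,0,0,0,-8],[0.4,0,0,0,0,0,-8],[0.4,0,0,0,0,0,-8],[0.4,0,0,0,0,0,-8],[0.4,0,0,0,0,0,-8],[0.4,0,0,0,0,0,-8],[0.4,0,0,0,0,0,-8],[0.4,0,0,0,0,0,-8],[0.4,0,0,0,0,0,-6],[0.4,0,0,0,0,0,0]]

```text
t: 34.6
eef_pos: [0.4477, -0.3773, 0.3529]
orientation: [[0.996, -0.082, -0.028], [-0.082, -0.996, 0.024], [-0.03, -0.022, -0.999]]
force: [-0.9, -0.5, 0.5]
gripper_width: 0.0548
```

```bash
python3 -c "
from h import *
to([.663,-.109,.37],-8.5)
"
```

```text
t 34.60 tcp [ 447.7177 -377.3313  352.8718] yaw -4.68 tilt [-1.5972  1.3766] F [-0.931  -0.5276  0.5208] w 54.8
shift cm [ 19.2081 -28.5427  -1.6671] turn z 3.8209349509089066 after turn [ 17.3256 -29.7205  -1.7128] fix tilt rotvec [-1.1845  1.7457  3.8023]
```

Emit:
apply_moves:
  plan:
    - [[0.4,0,-1,-2,-1.2,1.7,3.8],[0.4,0,-4,-2,0,0,0],[0.4,0,-4.5,0,0,0,0],[0.4,0,-4.5,0,0,0,0],[0.4,0.5,-4.5,0,0,0,0],[0.4,2,-4.5,0,0,0,0],[0.4,3,-3,0,0,0,0],[0.4,4,-2,0,0,0,0],[0.4,3,0,0,0,0,0],[0.4,2,0,0,0,0,0],[0.4,0,0,0,0,0,0],[0.4,0,0,0,0,0,0]]

```text
t: 35.8
eef_pos: [0.6386, -0.1151, 0.3822]
orientation: [[0.983, -0.182, -0.019], [-0.182, -0.983, 0.007], [-0.02, -0.004, -1.0]]
force: [0.0, -0.3, -0.0]
gripper_width: 0.0547
```

```bash
python3 -c "
from h import *
to([.663,-.109,.36],-8.5)
s=optics.snapshot('wrist'); cv2.imwrite('pics/w15.png',s['image'])
"
```

```text
t 35.80 tcp [ 638.568  -115.1157  382.1915] yaw -10.48 tilt [-1.0632  0.4217] F [ 0.0442 -0.2719 -0.0103] w 54.7
shift cm [ 2.3342 -1.0373  2.1779] turn z -1.9791240827376555 after turn [ 2.326  -0.966   2.2192] fix tilt rotvec [-0.2407  1.1184 -1.9814]
```

View pics/w15.png

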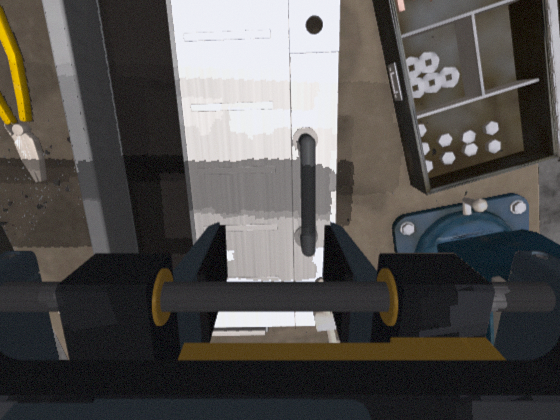

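Emit:
apply_moves:
  plan:
    - [[0.4,1.2,-0.5,0.5,-0.2,1.1,-2],[0.4,1.1,-0.4,1.5,0,0,0],[0.4,0,0,2,0,0,0],[0.4,0,0,0,0,0,0],[0.4,0,0,0,0,0,0]]

```text
t: 36.35
eef_pos: [0.6627, -0.1098, 0.3392]
orientation: [[0.989, -0.147, 0.001], [-0.147, -0.989, 0.001], [0.001, -0.001, -1.0]]
force: [-0.9, -0.6, 0.4]
gripper_width: 0.0546
```

```bash
python3 -c "
from h import *
to([.663,-.109,.2775],-8.5)
s=optics.snapshot('wrist'); g=s['image'].max(2); cv2.imwrite('pics/w16.png',s['image'])
"
```

```text
t 36.35 tcp [ 662.7479 -109.7987  339.1618] yaw -8.47 tilt [0.0576 0.0344] F [-0.8687 -0.6376  0.411 ] w 54.6
shift cm [ 0.0076 -0.0781  6.1662] turn z 0.02852493523707267 after turn [ 0.0131 -0.0827  6.1662] fix tilt rotvec [-0.0425 -0.0519  0.0285]
```

View pics/w16.png

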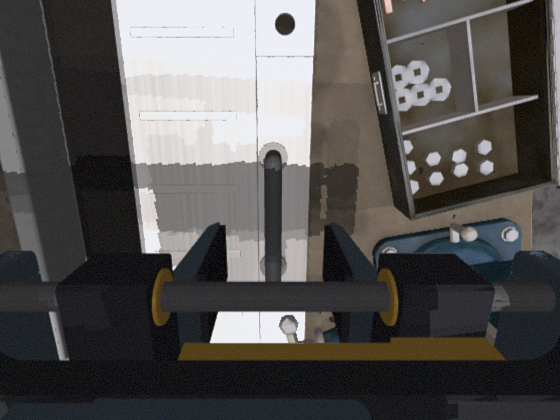

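The handle at column 272 is centred between the fingers. Lowering and gripping.

Emit:
apply_moves:
  plan:
    - [[0.4,0,0,2,0,0,0],[0.4,0,0,2,0,0,0],[0.4,0,0,1.5,0,0,0],[0.4,0,0,0.4,0,0,0],[0.4,0,0,0,0,0,0],[0.9,0,0,0,0,0,0],[0.9,0,0,0,0,0,0],[0.9,0,0,0,0,0,0],[0.9,0,0,0,0,0,0],[0.9,0,0,0,0,0,0],[0.9,0,0,0,0,0,0]]
  grip_force: 25

```text
t: 37.5
eef_pos: [0.6614, -0.1098, 0.2868]
orientation: [[0.989, -0.148, 0.001], [-0.148, -0.989, 0.0], [0.001, -0.0, -1.0]]
force: [-2.6, 0.7, 1.8]
gripper_width: 0.0112
```

```bash
python3 -c "
from h import *
st(); lidpos()
"
```

```text
t 37.50 tcp [ 661.3999 -109.8104  286.8294] yaw -8.51 tilt [0.0763 0.0092] F [-2.578   0.748   1.7801] w 11.2
lid along 92.31331915333972 -0.673043720530374
```

Emit:
apply_moves:
  plan:
    - [[0.9,-0.6,0,0,0,0,0],[0.9,-1,0,0,0,0,0],[0.9,-1,0,0,0,0,0],[0.9,-1,0,0,0,0,0],[0.9,-1,0,0,0,0,0],[0.9,-1,0,0,0,0,0],[0.9,-1,0,0,0,0,0],[0.9,0,0,0,0,0,0]]

```text
t: 38.3
eef_pos: [0.5914, -0.0993, 0.2868]
orientation: [[0.989, -0.148, 0.009], [-0.148, -0.989, -0.001], [0.009, -0.0, -1.0]]
force: [-0.8, 0.1, -1.2]
gripper_width: 0.0111
```

```bash
python3 -c "
from h import *
st(); lidpos()
"
```

```text
t 38.30 tcp [591.3854 -99.2973 286.8309] yaw -8.52 tilt [ 0.5089 -0.0606] F [-0.7653  0.0951 -1.2039] w 11.1
lid along 21.51400006376594 -0.6241375214170019
```

Emit:
apply_moves:
  plan:
    - [[0.9,-1,0,0,0,0,0],[0.9,-0.7,0,0,0,0,0],[0.9,-0.4,0,0,0,0,0],[0.9,-0.3,0,0,0,0,0],[0.9,-0.3,0,0,0,0,0]]

```text
t: 38.8
eef_pos: [0.565, -0.0954, 0.2869]
orientation: [[0.989, -0.148, 0.019], [-0.148, -0.989, -0.003], [0.02, -0.0, -1.0]]
force: [14.0, -1.5, -11.1]
gripper_width: 0.0114
```

```bash
python3 -c "
from h import *
st(); lidpos()
"
```

```text
t 38.80 tcp [565.0012 -95.3721 286.8706] yaw -8.53 tilt [ 1.117  -0.1514] F [ 13.9561  -1.4564 -11.1389] w 11.4
lid along -5.160654161800783 -0.6419131170223896
```

Emit:
apply_moves:
  plan:
    - [[0.9,0.1,0,0,0,0,0],[0.6,0,0,0,0,0,0],[0.4,0,0,0,0,0,0],[0.4,0,0,0,0,0,0],[0.4,0,0,-2,0,-1,0],[0.4,0,0,-4,0,0,0],[0.4,0,0,-4,0,0,0],[0.4,0,2,-3,0,0,0],[0.4,-3,4,0,0,0,0],[0.4,-4,4,0,0,0,0],[0.4,-4,4,0,0,0,0],[0.4,-4,4,0,0,0,0],[0.4,0,4,0,0,0,0],[0.4,0,0,0,0,0,0]]

```text
t: 40.2
eef_pos: [0.3936, -0.2829, 0.4229]
orientation: [[0.99, -0.143, -0.008], [-0.143, -0.99, -0.001], [-0.008, 0.002, -1.0]]
force: [0.0, 0.5, 0.0]
gripper_width: 0.0545
```

```bash
python3 -c "
from h import *
st()
s=optics.snapshot('top'); cv2.imwrite('pics/t20.png',s['image'])
s=optics.snapshot('side'); cv2.imwrite('pics/s20.png',cv2.resize(s['image'][150:360,190:400],None,fx=2.8,fy=2.8,interpolation=2))
"
```

```text
t 40.20 tcp [ 393.5782 -282.9172  422.873 ] yaw -8.24 tilt [-0.4552 -0.0759] F [0.0495 0.4653 0.043 ] w 54.5
```

View pics/t20.png

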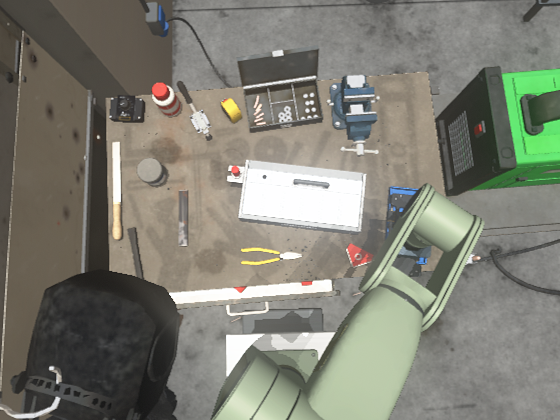

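View pics/s20.png

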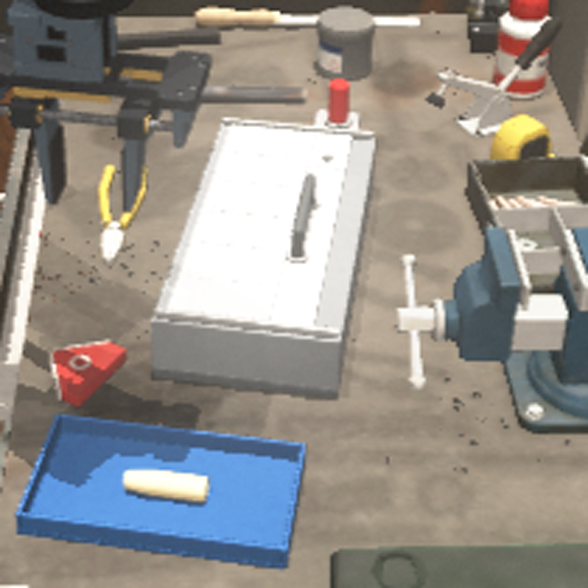

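The top view shows the lid shut, the pin in the fork at (235,171), the bar flat on the table at (183,218), and the pliers, magnet and tin where they were. The side view shows the nozzle in the tray. A numeric check, then I'll hand in.

```bash
python3 -c "
from h import *
s=optics.snapshot('top'); W=cloud(s); Z=W[...,2]
r4=np.zeros(Z.shape,bool); r4[175:195,290:332]=1
hd=big(r4&(Z>0.09)); print('handle',W[hd].mean(0),'start .5668 -.0942')
g=s['image'].max(2); m=np.zeros(Z.shape,bool); m[185:250,172:195]=1
b=big(m&(Z>.004)); P=W[b]; print('bar',cv2.minAreaRect((P[:,:2]*1000).astype(np.float32)),np.percentile(P[:,2],[5,50,95]))
st(); i=cv2.imread('pics/top0.png')
d=cv2.absdiff(i,s['image']).max(2)
for n,(u0,u1,v0,v1) in dict(tin=(135,168,155,190),pliers=(238,305,245,268),magnet=(343,356,240,270)).items(): print(n,np.percentile(d[v0:v1,u0:u1],[50,95]))
"
```

```text
handle [ 0.567  -0.0942  0.108 ] start .5668 -.0942
bar ((497.75732421875, 288.195068359375), (36.8476676940918, 178.27703857421875), 88.06888580322266) [0.005  0.0104 0.0148]
t 40.35 tcp [ 394.8986 -279.5708  422.4787] yaw -8.00 tilt [-0.4926  0.1119] F [0.5339 0.5998 0.0764] w 54.6
tin [3. 5.]
pliers [4. 5.]
magnet [24. 77.]
```

```bash
python3 -c "
from h import *
print(bot.close_job())"
```

```text
the job is handed in; nothing more can be done
None
```

The job is done and handed in at about 40 s of simulated time, and no verdict was reported.

**What I did**
- I laid the flat bar on the bare table at about (0.50, 0.28), clear of the box.
- I parked the lock pin upright in the bracket notch and slid the lid open to its stop.
- I found one nozzle, the brass one, in the middle third. I moved it to the tray, then slid the lid shut to its stop with the pin left parked.
- The outer thirds were empty. I checked this by camera image and depth across the floor, not by touch.

**Last checks**
- **Lid:** the handle is back within 0.2 mm of its start position, and closing ended with a 14 N push against the stop.
- **Pin, nozzle and bar:** the pin stands in the fork, the nozzle lies in the tray, and the bar is flat on the table (about 10 mm high in the depth image).
- **Tin and pliers:** unchanged from the first picture.
- **Magnet:** its pixel comparison did not match. I put that down to the arm's shadow, because it sits at the same place in the final view.
- **Clearance:** the gripper was clear of everything.

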